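Put a one-cup drip coffee maker together on its saucer

ROBOT

A 6-joint arm with a two-finger parallel gripper is mounted at the origin on the work surface. World frame = base frame: x ahead of the robot, y to its left, z up, the work surface at z = 0. Lengths are in m, angles in rad, forces in N, time in s.
With the tool pointing down it reaches from about 0.325 to 0.875 m from the base axis. Payload 4.4 kg.
Tool frame: the origin (TCP) lies on the front face of the gripper's body, between the roots of the fingers; the fingertips stand r.finger_overhang ahead of it and the grasp point (between the pads) lies 54 mm ahead of it (r.finger_overhang is the distance from the TCP to the fingertips, in m); y points along the fingers, x is the direction in which the jaws open and shut, and the axes are right-handed (so a half turn about y gives the same grasp; the last joint's range is limited). The gripper opens to 85 mm and grips with 20 to 120 N. Pads are 22 mm wide; open, the fingers measure 114 mm over their backs; the gripper's body (76 mm by 85 mm) begins 54 mm behind the grasp point. The pads swing forward as they close: fully open they stand 13 mm farther back than shut.
Start: joints at [-1.5, 0.207, 1.542, -0, 1.393, -0.15], TCP at [0.126, -0.561, 0.304] pointing down, gripper open.
Joint ranges: [-2.73, 2.73], [-0.86, 2.22], [0.23, 2.46], [-1.11, 4.25], [0.08, 2.63], [-2.82, 2.82]. Speed limits (rad/s): [2.79, 2.79, 3.14, 3.14, 3.14, 3.14].

INTERFACE

Orientations are given as a unit quaternion [w, x, y, z].
In Python, from rig import r, vision gives the robot as it stands.
- The arm moves only by the tool drive_tool, never from a script. Its arguments are lists of equal length, an entry for each row: "dp": the shift along the tool's x, y, z in mm, a list of three; "turn": the turn, a rotation vector about the tool's x, y, z in degrees, a list of three; "hand": the opening, from 0 (shut) to 1 (fully open). A call has 1 to 5 rows; each row shifts and turns the commanded pose from where the row before left it, along the tool's axes as they then stand; what a row does not reach is not made up. A row lasts 1/8 s, in which the tool goes at most 62.5 mm and 10.7 degrees, less where a joint would pass 70% of its speed; a pose out of reach is approached as far as the arm can. A call is refused whole if a number of a shift passes 62.5 or a number of a turn 10.7, either way. A call with a gripper value outside its range is refused whole. The fingers move at their own pace and stop on an object; "grip_force" is the grip in N (left out, the last holds). Time passes only in rows, so rows that do not move let the fingers close. It gives the time, the measured TCP pose, the force and the opening at its end, in the units of the state.
- r.sense(): the state, without advancing time (a new reading comes with each control period).
- vision.capture(name): name is "scene" or "top"; returns the picture (480x640x3 uint8, blue, green, red); there is no depth.
- vision.camera_params(name): a dict with "mtx" (3x3 intrinsics, pixels), "xyz" and "orientation" of the camera in the world. Camera axes: x right, y up, looking along -z (the intrinsics and any distortion apply to the point x, -y, -z); pixel columns grow to the right and rows downward; lengths in m; the calibration is good to about 2 mm. A picture is of the moment at which its call begins. camera_params takes no time and is no camera call.
- r.job_done(): hands the job in, once; it reports no verdict.
The state is a dict: "time_s": time; "qpos": joint angles; "qd": joint speeds; "joint_efforts": joint torques, N m; "tool_pos": TCP position; "eef_rot": TCP orientation; "contact_force": force on the tool from outside, world axes, zero at the start; "moment": the same for the moment, N m; "finger_gap": opening from 0.0 (shut) to 1.0 (fully open).
Only numpy, scipy, OpenCV 4.12 (cv2) and the standard library are available. Lean on these libraries where they do the work, as an engineer would, in place of code of your own. Each camera call takes 0.05 s, during which the arm holds its last target.

TASK

Put the little one-cup drip coffee maker together on the saucer, ready to be shown for sale, building it up from the bottom in this order: stand the plain white cup without a handle in the middle of the saucer, set the steel dripper upright on the cup with its foot in the cup's mouth, then the knobbed press flat on the floor inside the dripper, and last the domed steel lid over the dripper's rim. Set each part down gently rather than letting it drop, and do not knock over or push about the mug, the amber tumbler, the salt shaker or the egg cup.

Things in the scene. Friction and masses are not known exactly. Their poses are not given: they have to be found in the camera images.
- saucer_well (a point): Target. White round saucer, fixed to the table, 140 mm across at its rim, rim 14 mm above the table. The point is the centre of the flat floor of its well, 6 mm above the table; the flat floor is about 90 mm across and the sides slope up from it. z up.
- cup_mid (a point): White straight-sided stoneware cup without a handle, open at the top, loose, upright: outside diameter 64 mm, inside 56 mm, height 78 mm, about 0.2 kg. The point is its centre, 39 mm above its underside. z is its upright axis; yaw is of no matter.
- dripper_mid (a point): Loose steel dripper: round open pot (outside 58 mm, inside 52 mm across) on a flange 96 mm across, with a foot 44 mm across below. Heights above its underside: foot 0 to 8 mm, flange 8 to 11 (edge to 13.5), rim 51, inside floor 14. 0.12 kg. Point: on its axis, 26 mm up. On the cup, the flange rests on the cup's rim, foot in the mouth, this point 57 mm above the cup's. Grip the pot. z up.
- press_knob (a point): Loose press: perforated steel disc 44 mm across, thin stem (6 mm) and a black knob on top, standing on its disc. Knob 14 mm across, from 32 to 52 mm above the disc's underside (its full height). 0.06 kg. Point: centre of the knob, 42 mm up. On the dripper's floor, this point is 30 mm above the dripper's and the knob's top 15 mm above its rim. z up.
- lid_knob (a point): Loose domed steel lid, open side down: 70 mm across, skirt 10 mm deep (inside 65 mm across), then a ledge, and a dome 45 mm across, flat at 34.5 mm up; on it a black knob 18 mm across, to 54.5 mm. 0.07 kg. Point: centre of the knob, 44.5 mm up. Seated, the skirt goes round the dripper's rim, the ledge rests on it, and this point is 59.5 mm above the dripper's. It clears the press. z up.
- shaker: Bystander, loose: white ceramic salt shaker, 42 mm across, 70 mm tall. Origin at the centre of its underside.
- eggcup: Bystander, loose: wooden egg cup, 48 mm across, 52 mm tall. Origin at the centre of its underside.
- mug: Bystander, loose: blue-green mug with a handle, body 82 mm across, 88 mm tall, the handle reaching 79 mm from the axis along its own +y. Origin at the centre of its underside.
- tumbler: Bystander, loose: amber glass tumbler, 66 mm across at the rim, 118 mm tall. Origin at the centre of its underside.
Not all that is in view belongs to the job. What is shaped like the part that bears dripper_mid but blue or purple is not meant.

How it is judged:
On the way, in this order (a step that is already met when the one before it is completed fails the run):
1. the cup stands in the middle of the saucer (horizontal distance between cup_mid and saucer_well below 0.012 m and z of cup_mid in the frame of saucer_well between 0.035 and 0.043 m and angle between cup_mid's own z axis and vertical below 0.1 rad and linear speed of cup below 0.05 m/s), for 0.2 s.
2. the dripper sits on the cup (horizontal distance between cup_mid and saucer_well below 0.012 m and z of cup_mid in the frame of saucer_well between 0.035 and 0.043 m and angle between each of cup_mid, dripper_mid's own z axis and vertical below 0.1 rad and horizontal distance between dripper_mid and cup_mid below 0.01 m and z of dripper_mid in the frame of cup_mid between 0.053 and 0.061 m and linear speed of dripper below 0.05 m/s), for 0.2 s.
3. the press lies on the floor of the dripper (horizontal distance between cup_mid and saucer_well below 0.012 m and z of cup_mid in the frame of saucer_well between 0.035 and 0.043 m and angle between each of cup_mid, dripper_mid, press_knob's own z axis and vertical below 0.1 rad and horizontal distance between dripper_mid and cup_mid below 0.01 m and z of dripper_mid in the frame of cup_mid between 0.053 and 0.061 m and horizontal distance between press_knob and dripper_mid below 0.008 m and z of press_knob in the frame of dripper_mid between 0.026 and 0.034 m and linear speed of press below 0.05 m/s), for 0.2 s.
4. the lid is on the dripper (horizontal distance between cup_mid and saucer_well below 0.012 m and z of cup_mid in the frame of saucer_well between 0.035 and 0.043 m and angle between each of cup_mid, dripper_mid, press_knob, lid_knob's own z axis and vertical below 0.1 rad and horizontal distance between dripper_mid and cup_mid below 0.01 m and z of dripper_mid in the frame of cup_mid between 0.053 and 0.061 m and horizontal distance between each of press_knob, lid_knob and dripper_mid below 0.008 m and z of press_knob in the frame of dripper_mid between 0.026 and 0.034 m and z of lid_knob in the frame of dripper_mid between 0.0555 and 0.0635 m and linear speed of lid below 0.05 m/s), for 0.2 s.
At the end, for the whole second after the job is handed in: Cup in the saucer's well, axis within 12 mm of its centre; dripper seated on the cup (axes within 10 mm); press on the dripper's floor and lid on its rim (knobs within 8 mm of its axis); each seated within 4 mm of its true height, within 0.1 rad of upright, released and at rest (horizontal distance between cup_mid and saucer_well below 0.012 m and z of cup_mid in the frame of saucer_well between 0.035 and 0.043 m and angle between each of cup_mid, dripper_mid, press_knob, lid_knob's own z axis and vertical below 0.1 rad and horizontal distance between dripper_mid and cup_mid below 0.01 m and z of dripper_mid in the frame of cup_mid between 0.053 and 0.061 m and horizontal distance between each of press_knob, lid_knob and dripper_mid below 0.008 m and z of press_knob in the frame of dripper_mid between 0.026 and 0.034 m and z of lid_knob in the frame of dripper_mid between 0.0555 and 0.0635 m and linear speed of each of cup, dripper, press, lid below 0.02 m/s); the robot touches nothing.
It fails at once if the salt shaker is pushed more than 30 mm or knocked over (distance of shaker from where it was at the start of the episode above 0.03 m or angle between shaker's own z axis and vertical above 0.5 rad).
It fails at once if the egg cup is pushed more than 30 mm or knocked over (distance of eggcup from where it was at the start of the episode above 0.03 m or angle between eggcup's own z axis and vertical above 0.5 rad).
It fails at once if the mug is pushed more than 30 mm or knocked over (distance of mug from where it was at the start of the episode above 0.03 m or angle between mug's own z axis and vertical above 0.5 rad).
It fails at once if the tumbler is pushed more than 30 mm or knocked over (distance of tumbler from where it was at the start of the episode above 0.03 m or angle between tumbler's own z axis and vertical above 0.5 rad).
It fails at once if a part is let drop (falls free, more than about 2 cm) ((linear speed of cup above 0.6 m/s and contact force between the fingers and cup below 0.05 N) or (linear speed of dripper above 0.6 m/s and contact force between the fingers and dripper below 0.05 N) or (linear speed of press above 0.6 m/s and contact force between the fingers and press below 0.05 N) or (linear speed of lid above 0.6 m/s and contact force between the fingers and lid below 0.05 N)).
It also fails if it takes over 120 s, if anything falls off the work surface, if the arm or the gripper's body presses on something with over 40 N, if the wrist force passes 120 N, or if a joint passes its speed limit or range.

## Working session

There is one attempt and no reset: what is moved stays moved. The work goes in short steps, Python scripts to look and compute and a tool call to move; the robot and the scene stay as the last step left them, time stands still between calls to the robot, and variables do not carry over. Pictures are saved under pics/ and viewed, and the job is handed in when it is done.

Besides the shell and the picture viewer there is one more tool, called after ">>>" as name(argument=value, ...) on one line, values as JSON. drive_tool: Moves the arm, as the interface text tells. Its arguments: {"type":"object","properties":{"dp":{"type":"array","items":{"type":"array","items":{"type":"number"}}},"turn":{"type":"array","items":{"type":"array","items":{"type":"number"}}},"hand":{"type":"array","items":{"type":"number"}},"grip_force":{"type":"number"}},"required":["dp","turn","hand"]}

```bash
mkdir -p pics; ls
python3 - <<'E'
from rig import r, vision
import cv2
print(r.sense(), r.finger_overhang)
for n in("scene","top"):
    cv2.imwrite(f"pics/{n}0.png",vision.capture(n)); print(n,vision.camera_params(n))
E
```

```text
pics
{'time_s': 0.0, 'qpos': array([-1.49947778e+00,  2.07449610e-01,  1.54300331e+00, -7.51333662e-06,
        1.39346799e+00, -1.50499338e-01]), 'qd': array([ 4.21169479e-04,  5.95535584e-04, -3.79959493e-04,  9.11136073e-04,
        2.94092964e-05,  8.64381133e-04]), 'joint_efforts': array([ 4.54986102e-04, -3.83027029e+01, -2.91600555e+01, -3.32335803e-04,
        1.04618873e-02, -6.73540210e-07]), 'tool_pos': array([ 0.12644594, -0.56030547,  0.30268533]), 'eef_rot': array([ 0.5528716 , -0.55166585,  0.44214692, -0.44102594]), 'contact_force': array([ 0.96916328, -0.20943575, -0.94268724]), 'moment': array([ 0.03458351,  0.03286479, -0.00258748]), 'finger_gap': 1.0015840841554664} 0.0726
scene {'mtx': array([[488.81706494,   0.        , 324.36734934],
       [  0.        , 488.81706494, 245.65874474],
       [  0.        ,   0.        ,   1.        ]]), 'xyz': array([ 1.03785073, -0.30451949,  0.78418965]), 'orientation': array([0.80233747, 0.30144468, 0.17998891, 0.48269005])}
top {'mtx': array([[612.99731118,   0.        , 311.34652942],
       [  0.        , 612.99731118, 247.66979885],
       [  0.        ,   0.        ,   1.        ]]), 'xyz': array([ 0.36427697, -0.01282718,  1.11457703]), 'orientation': array([-0.70337033, -0.03543137,  0.05250794,  0.70799556])}
```

View pics/scene0.png

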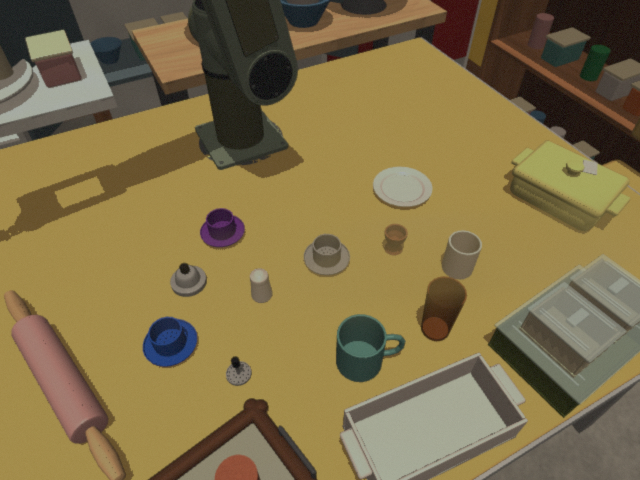

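View pics/top0.png

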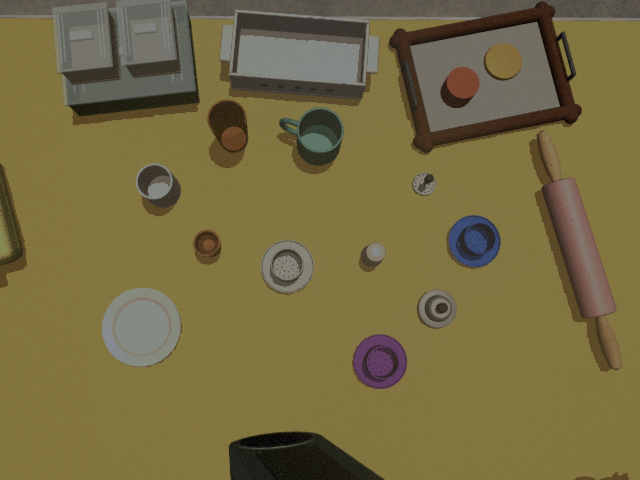

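```bash
cat > h.py <<'E'
import numpy as np, cv2
from scipy.spatial.transform import Rotation as R
from rig import r, vision
def rot(q): return R.from_quat([q[1],q[2],q[3],q[0]])
def ray(n,u,v):
    p=vision.camera_params(n);K=p['mtx']
    d=np.array([(u-K[0,2])/K[0,0],-(v-K[1,2])/K[1,1],-1.])
    return np.array(p['xyz']),rot(p['orientation']).apply(d)
def onz(n,u,v,z):
    o,d=ray(n,u,v); return o+d*(z-o[2])/d[2]
def proj(n,P):
    p=vision.camera_params(n);K=p['mtx']
    c=rot(p['orientation']).inv().apply(np.array(P)-p['xyz'])
    return np.array([K[0,0]*c[...,0]/-c[...,2]+K[0,2],K[1,1]*c[...,1]/c[...,2]+K[1,2]]).T
def circ(n,c,z,rad):
    a=np.linspace(0,2*np.pi,72); return proj(n,np.c_[c[0]+rad*np.cos(a),c[1]+rad*np.sin(a),0*a+z])
def fit_circle(P):
    A=np.c_[2*P,np.ones(len(P))]; s=np.linalg.lstsq(A,(P**2).sum(1),rcond=None)[0]
    return s[:2],np.sqrt(s[2]+s[:2]@s[:2])
E
python3 - <<'E'
from h import *
s=r.sense(); print(rot(s['eef_rot']).as_matrix())
E
```

```text
[[ 2.20004241e-01 -1.62852564e-04  9.75498902e-01]
 [-9.75496635e-01  2.12563340e-03  2.20004085e-01]
 [-2.10938128e-03 -9.99997728e-01  3.08786235e-04]]
```

Run:
```python
from h import *
I=cv2.imread("pics/top0.png");S=cv2.imread("pics/scene0.png")
def crop(I,u,v,w=40,k=5): return cv2.resize(I[v-w:v+w,u-w:u+w],None,fx=k,fy=k,interpolation=cv2.INTER_CUBIC) if 1 else 0
def c(I,u,v): return crop(I,u,v,32,4)
row=[c(I,157,184),c(I,287,267),c(I,424,183)]
row2=[c(S,460,255),c(S,327,255),c(S,238,372)]
cv2.imwrite("pics/c1.png",np.vstack([np.hstack(row),np.hstack(row2)]))
row=[c(I,437,309),c(I,141,327),c(I,374,253)]
row2=[c(S,188,280),c(S,403,188),c(S,395,238)]
cv2.imwrite("pics/c2.png",np.vstack([np.hstack(row),np.hstack(row2)]))
h=cv2.cvtColor(I,cv2.COLOR_BGR2HSV)
m=((h[...,1]<110)&(h[...,2]>60)).astype(np.uint8)
n,l,st,ce=cv2.connectedComponentsWithStats(m)
for i in range(1,n):
    if 60<st[i,4]<8000: print(st[i],ce[i].round(1))
```

```text
[ 279  107   65   46 1220] [315.5 133.3]
[ 542  131   75  187 4904] [578.3 243.9]
[ 135  163   46   39 1021] [157.6 183.4]
[412 172  25  24 402] [423.3 184. ]
[448 215  53  53 271] [477.  238.8]
[  0 226   8  30 141] [  2.3 243.1]
[466 226  23  19  93] [478.7 232.1]
[456 237  28  24 131] [466.3 253.2]
[ 260  239   54   55 2227] [287. 266.]
[361 242  25  25 461] [372.8 254.1]
[ 101  287   80   80 5000] [140.8 326.8]
[ 418  289   39   39 1124] [436.7 308. ]
[ 353  334   55   55 2138] [379.4 360.9]
```

View pics/c1.png

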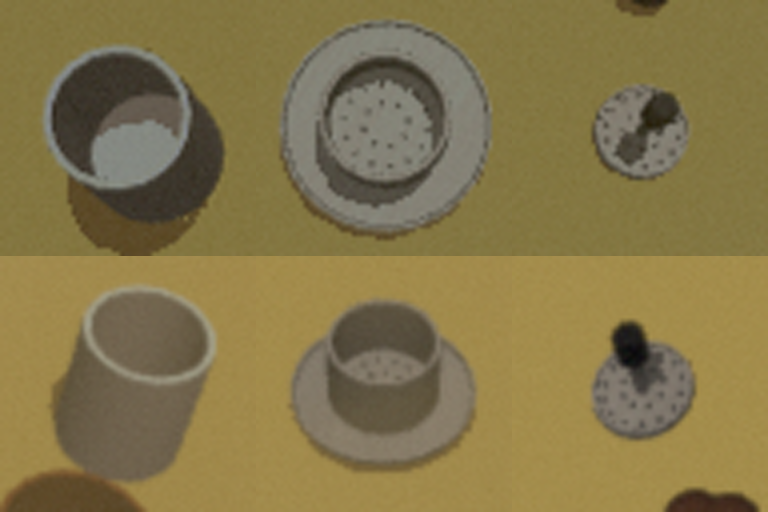

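View pics/c2.png

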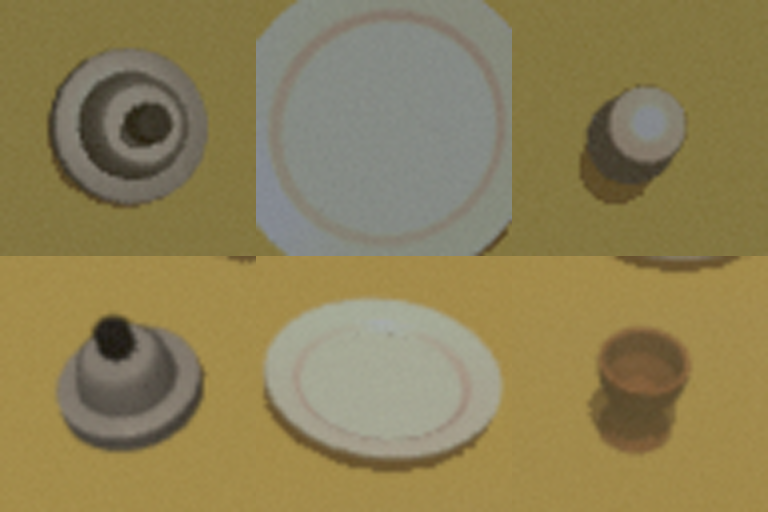

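Run:
```python
from h import *
for nm,z,t,s in [("cup rim",.078,(154.5,181.25),(465.5,242.7)),("drip rim",.051,(256+0+0,0),(327,245.3)),("pressknob",.042,(429,178),(235.7,362.2)),("lidknob",.0445,(442.5,307.8),(184.7,268.5))]:
    print(nm,onz("top",*t,z).round(4),onz("scene",*s,z).round(4))
def masks(n):
    I=cv2.imread(f"pics/{n}0.png");h=cv2.cvtColor(I,cv2.COLOR_BGR2HSV)
    return ((h[...,1]<(110 if n=="top" else 125))&(h[...,2]>60)).astype(np.uint8)
for n,items in (("top",[("saucer",141,327,.014),("dripper",287,250,.0125),("press",418,188,.002),("lid",425,309,.009)]),("scene",[("saucer",403,188,.014),("dripper",310,258,.0125),("lid",180,288,.009),("press",235,375,.002)])):
    m=masks(n); N,l,st,ce=cv2.connectedComponentsWithStats(m)
    for nm,u,v,z in items:
        k=l[v,u]; print(n,nm,k,st[k])
        c=max(cv2.findContours((l==k).astype(np.uint8),cv2.RETR_EXTERNAL,cv2.CHAIN_APPROX_NONE)[0],key=cv2.contourArea)
        c=cv2.convexHull(c)[:,0].astype(float)
        P=np.array([onz(n,*p,z)[:2] for p in c])
        cc,rr=fit_circle(P)
        for _ in range(3):
            e=abs(np.hypot(*(P-cc).T)-rr); g=e<max(.0015,np.median(e)*2); cc,rr=fit_circle(P[g])
        print("   ",cc.round(4),rr.round(4),g.sum(),len(g))
# bystanders rough (top view)
for nm,z,u,v in [("shaker top",.07,374.5,251.5),("egg top",.052,207,243),("mug top",.088,320,131),("tumbler top",.118,228,118),("blue",.012,475,241),("purple",.012,380,361)]:
    print(nm,onz("top",u,v,z).round(3))
```

```text
cup rim [0.6102 0.2301 0.078 ] [0.615  0.2302 0.078 ]
drip rim [0.9566 0.059  0.051 ] [0.4752 0.0022 0.051 ]
pressknob [ 0.6235 -0.2519  0.042 ] [ 0.6253 -0.2509  0.042 ]
lidknob [ 0.391  -0.2676  0.0445] [ 0.3943 -0.2657  0.0445]
top saucer 239 [ 101  287   80   80 5000]
    [0.3629 0.2629] 0.07 38 38
top dripper 0 [     0      2    640    478 248131]
    [ 0.5121 -0.0438] 0.6936 6 6
top press 166 [412 172  25  24 402]
    [ 0.6232 -0.251 ] 0.0226 20 20
top lid 0 [     0      2    640    478 248131]
    [ 0.5126 -0.0439] 0.6958 6 6
scene saucer 155 [ 372  166   61   42 1989]
    [0.3649 0.2613] 0.0716 31 31
scene dripper 179 [ 303  233   48   43 1529]
    [0.4663 0.0062] 0.0524 27 31
scene lid 195 [169 265  38  32 881]
    [ 0.3957 -0.2662] 0.0384 17 22
scene press 232 [225 361  27  25 484]
    [ 0.6238 -0.2517] 0.0231 17 17
shaker top [ 0.488 -0.147  0.07 ]
egg top [0.506 0.143 0.052]
mug top [ 0.696 -0.055  0.088]
tumbler top [0.709 0.101 0.118]
blue [ 0.513 -0.339  0.012]
purple [ 0.299 -0.16   0.012]
```

```bash
cat >> h.py <<'E'
def go(x,y,ztcp):
    s=r.sense(); d=np.array([x,y,ztcp])-s['tool_pos']
    print("t",round(s['time_s'],2),"tcp",s['tool_pos'].round(4),"gap",round(s['finger_gap'],3),"dp",(rot(s['eef_rot']).inv().apply(d)*1000).round(1),"q",s['qpos'].round(2), "F",s['contact_force'].round(1))
E
python3 - <<'E'
from h import *
print(onz("top",286.75,265,.051),onz("top",287.5,266.3,.0125))
go(.612,.230,.24)
E
```

```text
[0.4670718  0.00398036 0.051     ] [0.46843009 0.00324399 0.0125    ]
t 0.1 tcp [ 0.1264 -0.5604  0.3028] gap 0.999 dp [-664.    64.4  647.5] q [-1.5   0.21  1.54 -0.    1.39 -0.15] F [-0.7  0.4 -0.4]
```

>>> drive_tool(dp=[[-40, 0, 40], [-42, 0, 41], [-42, 0, 41], [-42, 0, 41], [-42, 0, 41]], turn=[[0, 0, 0], [0, 0, 0], [0, 0, 0], [0, 0, 0], [0, 0, 0]], hand=[1, 1, 1, 1, 1])

```text
time_s: 0.72
tool_pos: [0.2802, -0.3112, 0.3035]
eef_rot: [0.552, -0.552, 0.442, -0.442]
contact_force: [0.8, -0.7, 0.8]
finger_gap: 1.001
```

>>> drive_tool(dp=[[-42, 0, 41], [-42, 0, 41], [-42, 0, 41], [-42, 0, 41], [-42, 0, 41]], turn=[[0, 0, 0], [0, 0, 0], [0, 0, 0], [0, 0, 0], [0, 0, 0]], hand=[1, 1, 1, 1, 1])

```text
time_s: 1.35
tool_pos: [0.434, -0.0613, 0.3037]
eef_rot: [-0.552, 0.552, -0.441, 0.442]
contact_force: [0.5, -1.0, 0.0]
finger_gap: 1.002
```

>>> drive_tool(dp=[[-42, 0, 41], [-42, 0, 41], [-42, 0, 41], [-42, 0, 41], [0, 0, 0]], turn=[[0, 0, 0], [0, 0, 0], [0, 0, 0], [0, 0, 0], [0, 0, 0]], hand=[1, 1, 1, 1, 1])

```text
time_s: 1.98
tool_pos: [0.5573, 0.14, 0.3027]
eef_rot: [-0.553, 0.553, -0.441, 0.44]
contact_force: [0.1, -0.5, 0.6]
finger_gap: 1.0
```

Run:
```python
from h import *
go(.612,.230,.24)
```

```text
t 1.98 tcp [0.5573 0.14   0.3027] gap 1.0 dp [-75.3  62.6  73.6] q [0.1  0.21 1.54 0.   1.39 1.44] F [ 0.1 -0.5  0.6]
```

>>> drive_tool(dp=[[-38, 0, 37], [-37, 0, 36], [0, 30, 0], [0, 30, 0], [0, 0, 0]], turn=[[0, 0, 0], [0, 0, 0], [0, 0, 0], [0, 0, 0], [0, 0, 0]], hand=[1, 1, 1, 1, 1])

```text
time_s: 2.6
tool_pos: [0.6088, 0.2245, 0.2399]
eef_rot: [-0.55, 0.555, -0.444, 0.44]
contact_force: [0.3, -0.3, -0.0]
finger_gap: 1.0
```

Run:
```python
from h import *
go(.612,.230,.108)
for n in("scene","top"): cv2.imwrite(f"pics/{n}1.png",vision.capture(n))
I=cv2.imread("pics/top1.png")[100:300,60:300]; S=cv2.imread("pics/scene1.png")[130:330,340:580]
cv2.imwrite("pics/a1.png",cv2.resize(np.hstack([I,S]),None,fx=1.6,fy=1.6))
```

```text
t 2.6 tcp [0.6088 0.2245 0.2399] gap 1.0 dp [ -4.7 131.9   5.4] q [ 0.22  0.42  1.4  -0.    1.33  1.57] F [ 0.3 -0.3 -0. ]
```

View pics/a1.png

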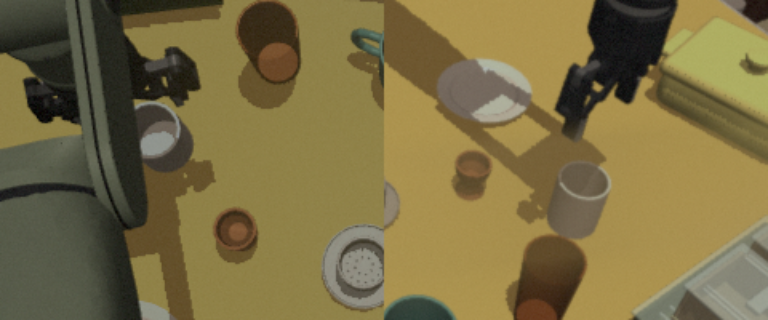

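>>> drive_tool(dp=[[-5, 0, 5], [0, 30, 0], [0, 35, 0], [0, 35, 0], [0, 20, 0]], turn=[[0, 0, 0], [0, 0, 0], [0, 0, 0], [0, 0, 0], [0, 0, 0]], hand=[1, 1, 1, 1, 1])

```text
time_s: 3.32
tool_pos: [0.6151, 0.2321, 0.1233]
eef_rot: [-0.552, 0.552, -0.442, 0.442]
contact_force: [0.3, -0.1, -0.6]
finger_gap: 1.001
```

Run:
```python
from h import *
go(.612,.230,.108)
n="scene"; cv2.imwrite(f"pics/{n}2.png",vision.capture(n))
S=cv2.imread("pics/scene2.png")[130:330,340:580]
cv2.imwrite("pics/a2.png",cv2.resize(S,None,fx=3,fy=3))
```

```text
t 3.33 tcp [0.6151 0.2321 0.1233] gap 1.001 dp [ 1.4 15.3 -3.5] q [0.23 0.56 1.46 0.   1.12 1.58] F [ 0.3 -0.1 -0.6]
```

View pics/a2.png

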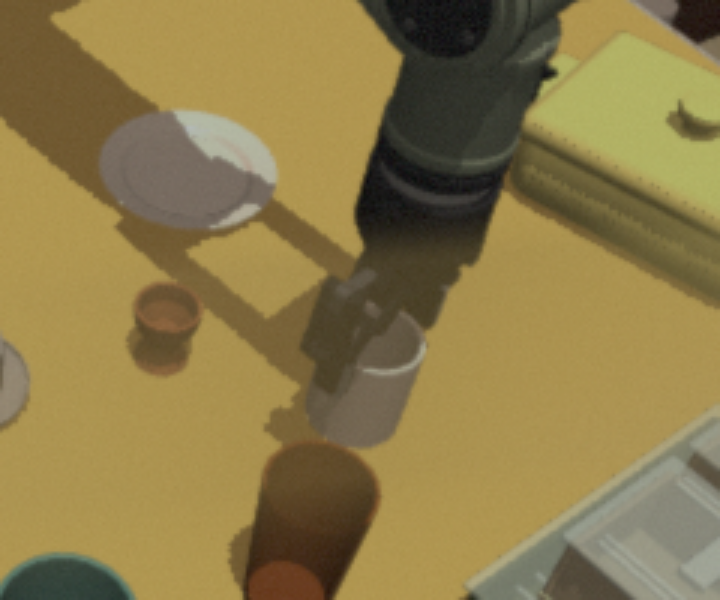

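>>> drive_tool(dp=[[1, 10, -3], [0, 3, 0], [0, 0, 0], [0, 0, 0], [0, 0, 0]], turn=[[0, 0, 0], [0, 0, 0], [0, 0, 0], [0, 0, 0], [0, 0, 0]], hand=[1, 1, 1, 0.6, 0.6], grip_force=30)

```text
time_s: 4.0
tool_pos: [0.6132, 0.2306, 0.1123]
eef_rot: [0.553, -0.552, 0.441, -0.442]
contact_force: [-0.1, 0.4, 3.1]
finger_gap: 0.739
```

>>> drive_tool(dp=[[0, 0, 0], [0, 0, 0], [0, 0, 0], [0, 0, 0]], turn=[[0, 0, 0], [0, 0, 0], [0, 0, 0], [0, 0, 0]], hand=[0.4, 0.4, 0.4, 0.4])

```text
time_s: 4.5
tool_pos: [0.6132, 0.2306, 0.1122]
eef_rot: [0.553, -0.552, 0.441, -0.442]
contact_force: [-0.4, 0.6, 6.2]
finger_gap: 0.741
```

Run:
```python
from h import *
go(.612,.230,.108)
```

```text
t 4.5 tcp [0.6132 0.2306 0.1122] gap 0.741 dp [ 0.3  4.2 -1.3] q [0.23 0.57 1.47 0.   1.1  1.58] F [-0.4  0.6  6.2]
```

>>> drive_tool(dp=[[0, -15, 0], [0, -30, 0], [0, -40, 0], [0, -25, 0], [0, 0, 0]], turn=[[0, 0, 0], [0, 0, 0], [0, 0, 0], [0, 0, 0], [0, 0, 0]], hand=[0.4, 0.4, 0.4, 0.4, 0.4])

```text
time_s: 5.12
tool_pos: [0.6136, 0.2306, 0.2238]
eef_rot: [0.554, -0.551, 0.44, -0.443]
contact_force: [0.5, 0.1, -1.6]
finger_gap: 0.743
```

Run:
```python
from h import *
go(.364,.262,.17)
```

```text
t 5.12 tcp [0.6136 0.2306 0.2238] gap 0.743 dp [ -85.5   52.5 -236.8] q [ 0.23  0.44  1.41 -0.    1.29  1.58] F [ 0.5  0.1 -1.6]
```

>>> drive_tool(dp=[[-13, 0, -37], [-18, 0, -50], [-18, 0, -50], [-18, 0, -50], [-18, 0, -50]], turn=[[0, 0, 0], [0, 0, 0], [0, 0, 0], [0, 0, 0], [0, 0, 0]], hand=[0.4, 0.4, 0.4, 0.4, 0.4])

```text
time_s: 5.75
tool_pos: [0.3594, 0.2605, 0.2189]
eef_rot: [-0.551, 0.553, -0.442, 0.441]
contact_force: [0.0, 0.2, -2.1]
finger_gap: 0.738
```

>>> drive_tool(dp=[[0, 20, 0], [0, 20, 0], [0, 12, 0], [0, 0, 0]], turn=[[0, 0, 0], [0, 0, 0], [0, 0, 0], [0, 0, 0]], hand=[0.4, 0.4, 0.4, 0.4])

```text
time_s: 6.25
tool_pos: [0.3612, 0.2605, 0.1671]
eef_rot: [-0.551, 0.554, -0.442, 0.441]
contact_force: [0.0, 0.0, -1.0]
finger_gap: 0.742
```

Run:
```python
from h import *
go(.364,.262,.119)
for n in("scene","top"): cv2.imwrite(f"pics/{n}3.png",vision.capture(n))
I=cv2.imread("pics/top3.png")[230:430,40:280]; S=cv2.imread("pics/scene3.png")[100:300,290:530]
cv2.imwrite("pics/a3.png",cv2.resize(np.hstack([I,S]),None,fx=1.6,fy=1.6))
```

```text
t 6.25 tcp [0.3612 0.2605 0.1671] gap 0.742 dp [-0.9 48.1  3.3] q [ 0.43  0.1   1.97 -0.    1.07  1.78] F [ 0.  0. -1.]
```

View pics/a3.png

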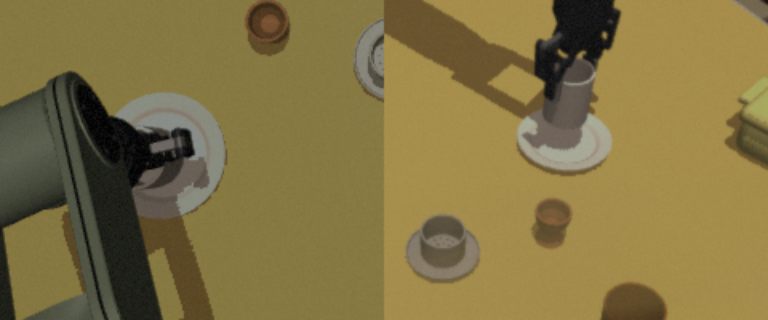

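>>> drive_tool(dp=[[-1, 15, 4], [0, 15, 0], [0, 10, 0], [0, 4, 0], [0, 0, 0]], turn=[[0, 0, 0], [0, 0, 0], [0, 0, 0], [0, 0, 0], [0, 0, 0]], hand=[0.4, 0.4, 0.4, 0.4, 0.4])

```text
time_s: 6.98
tool_pos: [0.3659, 0.2629, 0.1245]
eef_rot: [-0.552, 0.553, -0.442, 0.441]
contact_force: [-0.4, -0.4, -2.0]
finger_gap: 0.746
```

Run:
```python
from h import *
go(.365,.262,.118)
```

```text
t 6.97 tcp [0.3659 0.2629 0.1245] gap 0.746 dp [ 0.7  6.5 -1.1] q [0.43 0.19 1.99 0.   0.97 1.78] F [-0.4 -0.4 -2. ]
```

>>> drive_tool(dp=[[0, 3, -1], [0, 2, 0], [0, 1, 0], [0, 0, 0], [0, 0, 0]], turn=[[0, 0, 0], [0, 0, 0], [0, 0, 0], [0, 0, 0], [0, 0, 0]], hand=[0.4, 0.4, 0.4, 0.4, 0.4])

```text
time_s: 7.6
tool_pos: [0.3652, 0.2628, 0.119]
eef_rot: [0.552, -0.552, 0.442, -0.442]
contact_force: [0.8, 0.0, -1.8]
finger_gap: 0.744
```

>>> drive_tool(dp=[[0, 1, 0], [0, 1, 0], [0, 0, 0]], turn=[[0, 0, 0], [0, 0, 0], [0, 0, 0]], hand=[0.4, 0.4, 0.4])

```text
time_s: 7.98
tool_pos: [0.3654, 0.2629, 0.1182]
eef_rot: [-0.552, 0.552, -0.442, 0.442]
contact_force: [-3.4, -2.4, 10.0]
finger_gap: 0.742
```

>>> drive_tool(dp=[[0, 0, 0], [0, 0, 0], [0, 0, 0], [0, -5, 0], [0, -30, 0]], turn=[[0, 0, 0], [0, 0, 0], [0, 0, 0], [0, 0, 0], [0, 0, 0]], hand=[0.8, 0.9, 1, 1, 1])

```text
time_s: 8.6
tool_pos: [0.3635, 0.262, 0.1506]
eef_rot: [-0.551, 0.554, -0.442, 0.441]
contact_force: [0.6, -0.5, 0.9]
finger_gap: 1.002
```

>>> drive_tool(dp=[[0, -50, 0], [0, -50, 0], [0, -50, 0], [30, 0, 0], [50, 0, 0]], turn=[[0, 0, 0], [0, 0, 0], [0, 0, 0], [0, 0, 0], [0, 0, 0]], hand=[1, 1, 1, 1, 1])

```text
time_s: 9.22
tool_pos: [0.3831, 0.1847, 0.3034]
eef_rot: [0.554, -0.552, 0.44, -0.441]
contact_force: [0.9, -0.3, -0.9]
finger_gap: 1.0
```

>>> drive_tool(dp=[[50, 0, 0], [50, 0, 0], [50, 0, 0], [50, 0, 0], [0, 0, 0]], turn=[[0, 0, 0], [0, 0, 0], [0, 0, 0], [0, 0, 0], [0, 0, 0]], hand=[1, 1, 1, 1, 1])

```text
time_s: 9.85
tool_pos: [0.4273, -0.0132, 0.3023]
eef_rot: [-0.551, 0.551, -0.443, 0.444]
contact_force: [-0.3, 0.7, -0.2]
finger_gap: 1.002
```

Run:
```python
from h import *
go(.4685,.0035,.15)
for n in("scene","top"): cv2.imwrite(f"pics/{n}4.png",vision.capture(n))
I=cv2.imread("pics/top4.png")[270:390,80:200]; S=cv2.imread("pics/scene4.png")[110:230,350:470]
cv2.imwrite("pics/a4.png",cv2.resize(np.hstack([I,S]),None,fx=3.3,fy=3.3,interpolation=cv2.INTER_CUBIC))
cv2.imwrite("pics/a4b.png",cv2.imread("pics/top4.png"))
```

```text
t 9.85 tcp [ 0.4273 -0.0132  0.3023] gap 1.002 dp [ -7.6 152.3  43.8] q [-0.23 -0.12  1.88 -0.    1.38  1.12] F [-0.3  0.7 -0.2]
```

View pics/a4.png

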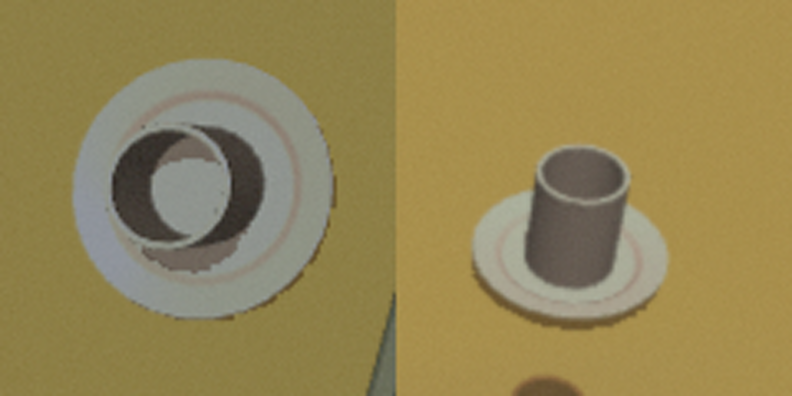

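View pics/a4b.png

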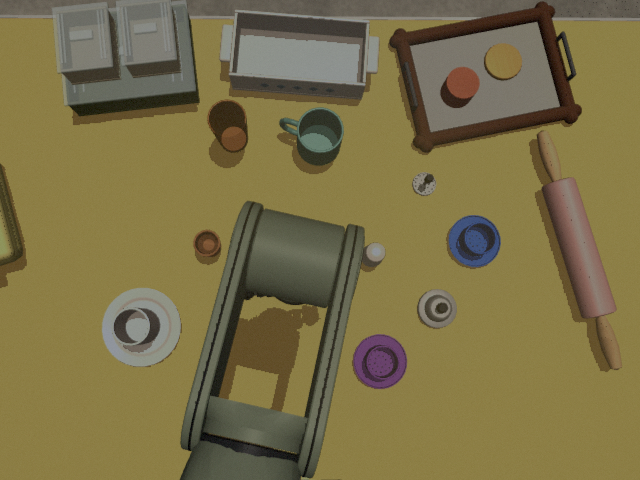

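Run:
```python
from h import *
print(onz("top",131.8,326.4,.084),"saucer .3629 .2629")
print(onz("scene",407,163,.084),"saucer .3649 .2613")
```

```text
[0.36320927 0.26028155 0.084     ] saucer .3629 .2629
[0.36905582 0.26138818 0.084     ] saucer .3649 .2613
```

>>> drive_tool(dp=[[-8, 0, 44], [0, 40, 0], [0, 50, 0], [0, 40, 0], [0, 15, 0]], turn=[[0, 0, 0], [0, 0, 0], [0, 0, 0], [0, 0, 0], [0, 0, 0]], hand=[1, 1, 1, 1, 1])

```text
time_s: 10.58
tool_pos: [0.4657, 0.009, 0.1544]
eef_rot: [-0.552, 0.554, -0.443, 0.439]
contact_force: [-0.2, 0.3, 0.5]
finger_gap: 0.998
```

>>> drive_tool(dp=[[0, 0, 0]], turn=[[0, 0, 0]], hand=[1])

```text
time_s: 10.7
tool_pos: [0.4674, 0.0081, 0.1565]
eef_rot: [-0.552, 0.553, -0.442, 0.441]
contact_force: [0.5, 0.0, 0.2]
finger_gap: 1.005
```

Run:
```python
from h import *
go(.4685,.0035,.091)
for n in("scene",): cv2.imwrite(f"pics/{n}5.png",vision.capture(n))
S=cv2.imread("pics/scene5.png")[180:300,260:400]
cv2.imwrite("pics/a5.png",cv2.resize(S,None,fx=5,fy=5,interpolation=cv2.INTER_CUBIC))
```

```text
t 10.7 tcp [0.4674 0.0081 0.1565] gap 1.005 dp [ 4.8 65.5  0.2] q [-0.17  0.16  1.93  0.    1.05  1.18] F [0.5 0.  0.2]
```

View pics/a5.png

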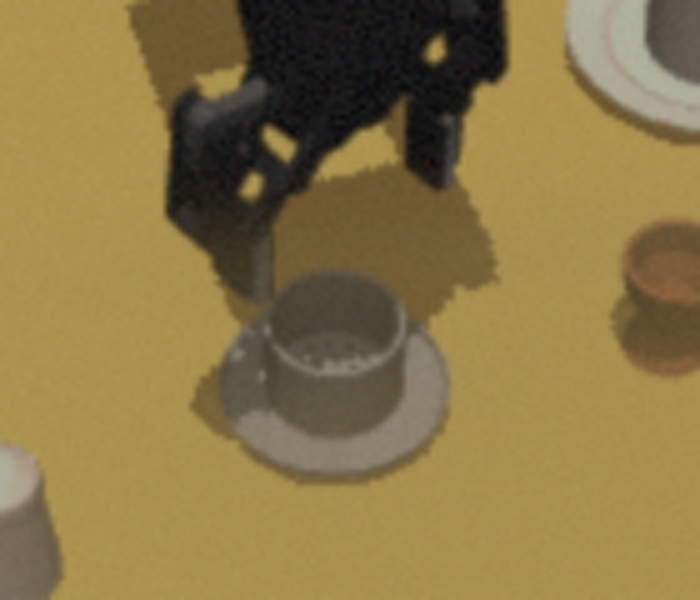

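>>> drive_tool(dp=[[5, 20, 0], [0, 20, 0], [0, 15, 0], [0, 7, 0], [0, 0, 0]], turn=[[0, 0, 0], [0, 0, 0], [0, 0, 0], [0, 0, 0], [0, 0, 0]], hand=[1, 1, 1, 1, 1])

```text
time_s: 11.38
tool_pos: [0.4692, 0.0023, 0.0951]
eef_rot: [0.552, -0.552, 0.442, -0.442]
contact_force: [-1.0, -0.9, -0.1]
finger_gap: 1.001
```

>>> drive_tool(dp=[[0, 0, 0], [0, 0, 0], [0, 0, 0], [0, 0, 0], [0, 0, 0]], turn=[[0, 0, 0], [0, 0, 0], [0, 0, 0], [0, 0, 0], [0, 0, 0]], hand=[0.85, 0.75, 0.65, 0.5, 0.4], grip_force=25)

```text
time_s: 12.0
tool_pos: [0.4694, 0.0022, 0.0957]
eef_rot: [0.552, -0.552, 0.441, -0.442]
contact_force: [-1.2, 0.1, 6.3]
finger_gap: 0.672
```

Run:
```python
from h import *
go(.4685,.0035,.091)
for n in("scene",): cv2.imwrite(f"pics/{n}6.png",vision.capture(n))
S=cv2.imread("pics/scene6.png")[180:300,260:400]
cv2.imwrite("pics/a6.png",cv2.resize(S,None,fx=5,fy=5,interpolation=cv2.INTER_CUBIC))
```

```text
t 12.0 tcp [0.4694 0.0022 0.0957] gap 0.672 dp [-1.5  4.7 -0.6] q [-0.18  0.28  1.95  0.    0.91  1.17] F [-1.2  0.1  6.3]
```

View pics/a6.png

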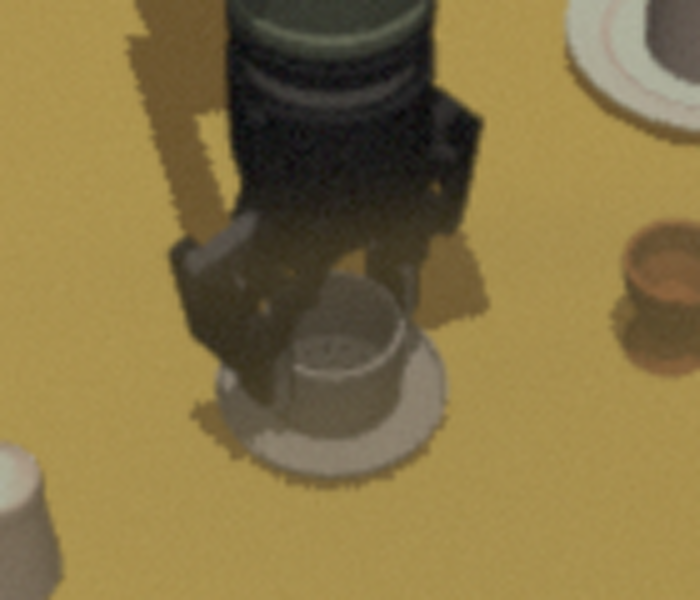

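>>> drive_tool(dp=[[0, -15, 0], [0, -40, 0], [0, -50, 0], [0, -50, 0], [0, -10, 0]], turn=[[0, 0, 0], [0, 0, 0], [0, 0, 0], [0, 0, 0], [0, 0, 0]], hand=[0.4, 0.4, 0.4, 0.4, 0.4])

```text
time_s: 12.68
tool_pos: [0.4712, 0.0018, 0.2648]
eef_rot: [0.554, -0.551, 0.439, -0.445]
contact_force: [1.0, 0.3, -0.4]
finger_gap: 0.675
```

Run:
```python
from h import *
go(.3655,.262,.20)
```

```text
t 12.68 tcp [0.4712 0.0018 0.2648] gap 0.675 dp [-277.3   63.3  -46.4] q [-0.18  0.02  1.84 -0.    1.28  1.17] F [ 1.   0.3 -0.4]
```

>>> drive_tool(dp=[[-45, 0, -8], [-58, 0, -10], [-58, 0, -10], [-58, 0, -10], [-50, 0, -8]], turn=[[0, 0, 0], [0, 0, 0], [0, 0, 0], [0, 0, 0], [0, 0, 0]], hand=[0.4, 0.4, 0.4, 0.4, 0.4])

```text
time_s: 13.3
tool_pos: [0.363, 0.2558, 0.2589]
eef_rot: [-0.552, 0.553, -0.442, 0.441]
contact_force: [0.4, 0.9, -0.1]
finger_gap: 0.679
```

>>> drive_tool(dp=[[-8, 20, 0], [0, 20, 0], [0, 15, 0], [0, 0, 0], [0, 0, 0]], turn=[[0, 0, 0], [0, 0, 0], [0, 0, 0], [0, 0, 0], [0, 0, 0]], hand=[0.4, 0.4, 0.4, 0.4, 0.4])

```text
time_s: 13.92
tool_pos: [0.3636, 0.2622, 0.2052]
eef_rot: [0.552, -0.552, 0.442, -0.442]
contact_force: [-0.5, 0.4, -1.4]
finger_gap: 0.675
```

Run:
```python
from h import *
go(.3655,.262,.1715)
for n in("scene","top"): cv2.imwrite(f"pics/{n}7.png",vision.capture(n))
I=cv2.imread("pics/top7.png")[270:390,80:200]; S=cv2.imread("pics/scene7.png")[110:230,350:470]
cv2.imwrite("pics/a7.png",cv2.resize(np.hstack([I,S]),None,fx=3.3,fy=3.3,interpolation=cv2.INTER_CUBIC))
```

```text
t 13.93 tcp [0.3636 0.2622 0.2052] gap 0.675 dp [ 0.6 33.7  1.8] q [ 0.43  0.05  1.94 -0.    1.15  1.78] F [-0.5  0.4 -1.4]
```

View pics/a7.png

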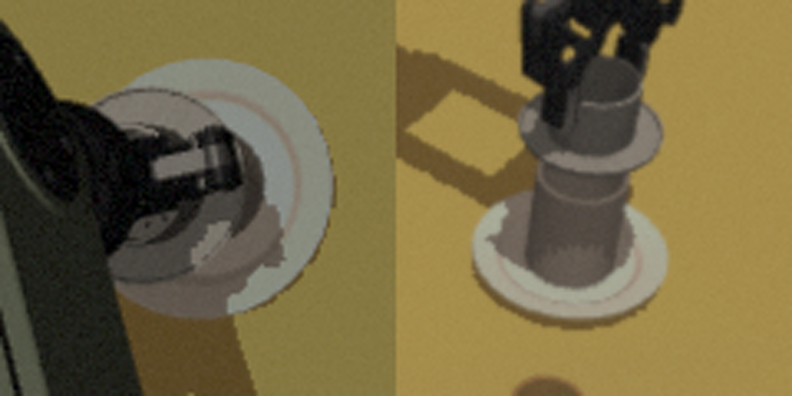

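Run:
```python
from h import *
print(onz("scene",408.9,147.6,.1215),"cup .3690 .2614")
c=circ("scene",(.367,.262),.1215,.048); print(c.min(0),c.max(0))
print((np.array([518-396,0])/3.3+[350,110]),(663-396)/3.3+350, 172/3.3+110)
```

```text
[0.36332005 0.26444807 0.1215    ] cup .3690 .2614
[386.80699184 135.50617127] [431.18976744 163.00793037]
[386.96969697 110.        ] 430.9090909090909 162.12121212121212
```

>>> drive_tool(dp=[[1, 8, 3], [0, 10, 0], [0, 8, 0], [0, 4, 0], [0, 0, 0]], turn=[[0, 0, 0], [0, 0, 0], [0, 0, 0], [0, 0, 0], [0, 0, 0]], hand=[0.4, 0.4, 0.4, 0.4, 0.4])

```text
time_s: 14.65
tool_pos: [0.366, 0.2619, 0.1743]
eef_rot: [-0.552, 0.553, -0.442, 0.441]
contact_force: [-0.2, 0.2, -1.0]
finger_gap: 0.67
```

Run:
```python
from h import *
go(.366,.261,.1715)
for n in("scene",): cv2.imwrite(f"pics/{n}8.png",vision.capture(n))
S=cv2.imread("pics/scene8.png")[110:230,350:470]
cv2.imwrite("pics/a8.png",cv2.resize(S,None,fx=5,fy=5,interpolation=cv2.INTER_CUBIC))
```

```text
t 14.65 tcp [0.366  0.2619 0.1743] gap 0.67 dp [ 0.9  2.8 -0.2] q [0.43 0.1  1.96 0.   1.08 1.78] F [-0.2  0.2 -1. ]
```

View pics/a8.png

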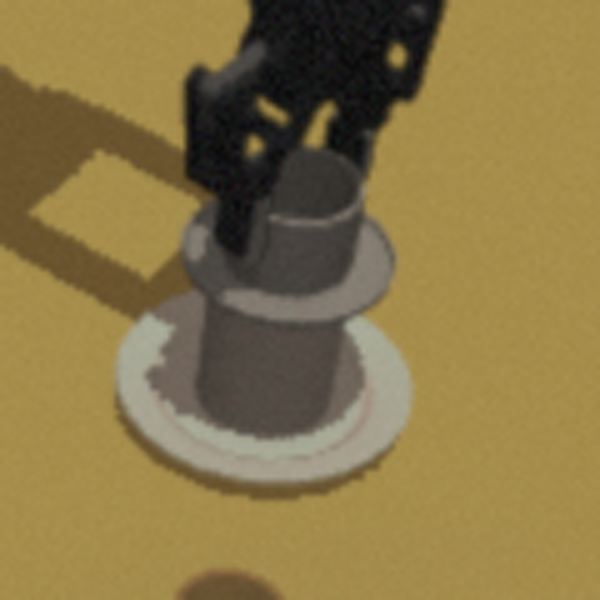

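>>> drive_tool(dp=[[0, 1, 0], [0, 1, 0], [0, 1, 0], [0, 0, 0]], turn=[[0, 0, 0], [0, 0, 0], [0, 0, 0], [0, 0, 0]], hand=[0.4, 0.4, 0.4, 0.4])

```text
time_s: 15.2
tool_pos: [0.3663, 0.262, 0.1718]
eef_rot: [-0.552, 0.552, -0.442, 0.442]
contact_force: [0.5, -0.4, -0.2]
finger_gap: 0.672
```

>>> drive_tool(dp=[[0, 1, 0], [0, 0, 0], [0, 0, 0]], turn=[[0, 0, 0], [0, 0, 0], [0, 0, 0]], hand=[0.4, 0.4, 0.4])

```text
time_s: 15.58
tool_pos: [0.3667, 0.2622, 0.1718]
eef_rot: [0.553, -0.552, 0.441, -0.442]
contact_force: [-2.2, -0.2, 5.9]
finger_gap: 0.676
```

>>> drive_tool(dp=[[0, 0, 0], [0, 0, 0], [0, 0, 0], [0, -5, 0], [0, -30, 0]], turn=[[0, 0, 0], [0, 0, 0], [0, 0, 0], [0, 0, 0], [0, 0, 0]], hand=[0.7, 0.8, 1, 1, 1])

```text
time_s: 16.2
tool_pos: [0.3648, 0.2613, 0.2045]
eef_rot: [-0.551, 0.554, -0.442, 0.441]
contact_force: [-0.4, 0.2, -1.3]
finger_gap: 0.998
```

>>> drive_tool(dp=[[0, -40, 0], [0, -40, 0], [40, 0, 0], [58, 0, 10], [58, 0, 15]], turn=[[0, 0, 0], [0, 0, 0], [0, 0, 0], [0, 0, 0], [0, 0, 0]], hand=[1, 1, 1, 1, 0.4])

```text
time_s: 16.82
tool_pos: [0.4253, 0.1142, 0.2866]
eef_rot: [0.553, -0.552, 0.441, -0.442]
contact_force: [0.3, 0.4, 0.5]
finger_gap: 0.814
```

Run:
```python
from h import *
go(.624,-.2513,.17)
for n in("scene","top"): cv2.imwrite(f"pics/{n}9.png",vision.capture(n))
I=cv2.imread("pics/top9.png")[270:390,80:200]; S=cv2.imread("pics/scene9.png")[110:230,350:470]
cv2.imwrite("pics/a9.png",cv2.resize(np.hstack([I,S]),None,fx=3.3,fy=3.3,interpolation=cv2.INTER_CUBIC))
```

```text
t 16.82 tcp [0.4253 0.1142 0.2866] gap 0.814 dp [400.4 116.9 112.6] q [ 0.07 -0.07  1.88  0.    1.34  1.41] F [0.3 0.4 0.5]
```

View pics/a9.png

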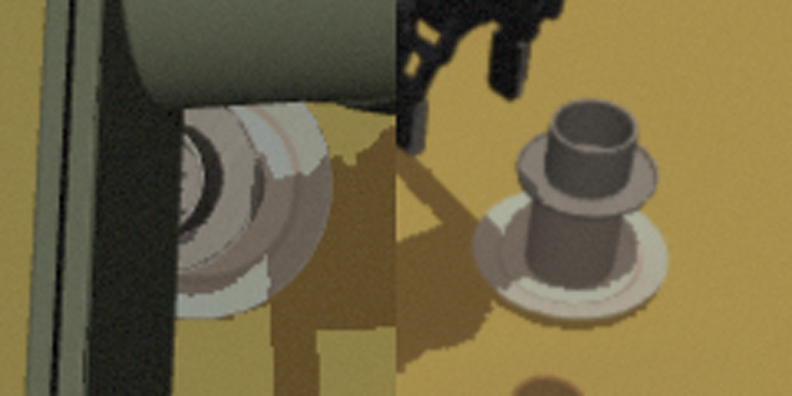

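>>> drive_tool(dp=[[57, 0, 16], [57, 0, 16], [57, 0, 16], [57, 0, 16], [57, 0, 16]], turn=[[0, 0, 0], [0, 0, 0], [0, 0, 0], [0, 0, 0], [0, 0, 0]], hand=[0.4, 0.4, 0.4, 0.4, 0.4])

```text
time_s: 17.55
tool_pos: [0.5666, -0.1459, 0.2861]
eef_rot: [0.553, -0.552, 0.442, -0.441]
contact_force: [0.9, 0.1, 0.5]
finger_gap: 0.399
```

>>> drive_tool(dp=[[57, 0, 16], [40, 0, 14], [0, 0, 0], [0, 40, 0], [0, 40, 0]], turn=[[0, 0, 0], [0, 0, 0], [0, 0, 0], [0, 0, 0], [0, 0, 0]], hand=[0.4, 0.4, 0.4, 0.4, 0.4])

```text
time_s: 18.18
tool_pos: [0.6166, -0.2316, 0.2059]
eef_rot: [0.553, -0.552, 0.441, -0.442]
contact_force: [1.2, -0.1, -0.5]
finger_gap: 0.403
```

>>> drive_tool(dp=[[0, 0, 0], [0, 0, 0]], turn=[[0, 0, 0], [0, 0, 0]], hand=[0.4, 0.4])

```text
time_s: 18.42
tool_pos: [0.6171, -0.2324, 0.2076]
eef_rot: [0.553, -0.552, 0.441, -0.442]
contact_force: [-0.0, 0.0, 1.8]
finger_gap: 0.399
```

Run:
```python
from h import *
go(.624,-.2513,.111)
for n in("scene","top"): cv2.imwrite(f"pics/{n}10.png",vision.capture(n))
S=cv2.imread("pics/scene10.png")[280:400,170:290];I=cv2.imread("pics/top10.png")[270:390,80:200]
cv2.imwrite("pics/a10.png",cv2.resize(np.hstack([I,S]),None,fx=3.3,fy=3.3,interpolation=cv2.INTER_CUBIC))
```

```text
t 18.43 tcp [ 0.6171 -0.2324  0.2076] gap 0.399 dp [19.8 96.6  2.4] q [-0.49  0.47  1.41  0.    1.27  0.86] F [-0.   0.   1.8]
```

View pics/a10.png

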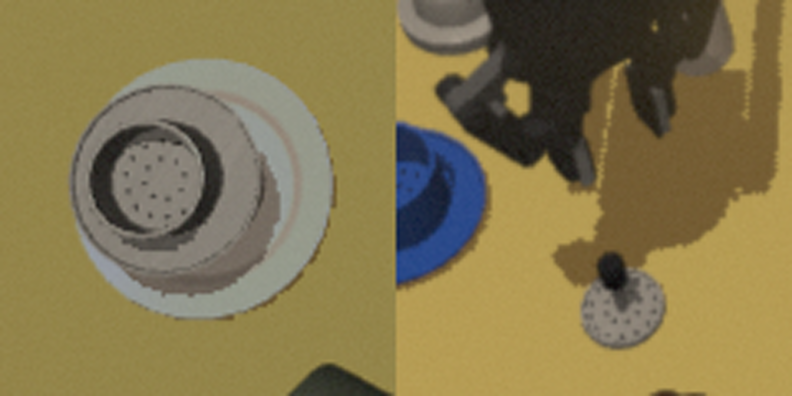

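>>> drive_tool(dp=[[20, 0, 2], [0, 25, 0], [0, 30, 0], [0, 0, 0], [0, 0, 0]], turn=[[0, 0, 0], [0, 0, 0], [0, 0, 0], [0, 0, 0], [0, 0, 0]], hand=[0.4, 0.4, 0.4, 0.4, 0.4])

```text
time_s: 19.15
tool_pos: [0.6236, -0.2534, 0.1524]
eef_rot: [0.552, -0.552, 0.441, -0.443]
contact_force: [0.2, 0.3, 0.3]
finger_gap: 0.401
```

Run:
```python
from h import *
go(.624,-.2513,.110)
print(onz("top",124.4,324.1,.127),onz("top",131.2,324.2,.0885),onz("scene",409.4,147.6,.127))
for n in("scene","top"): cv2.imwrite(f"pics/{n}11.png",vision.capture(n))
S=cv2.imread("pics/scene11.png")[300:400,180:280]
cv2.imwrite("pics/a11.png",cv2.resize(S,None,fx=5,fy=5,interpolation=cv2.INTER_CUBIC))
```

```text
t 19.15 tcp [ 0.6236 -0.2534  0.1524] gap 0.401 dp [-2.  42.4  0.7] q [-0.51  0.55  1.4  -0.    1.18  0.84] F [0.2 0.3 0.3]
[0.36697147 0.26066    0.127     ] [0.36682337 0.26017375 0.0885    ] [0.3694237  0.26068356 0.127     ]
```

View pics/a11.png

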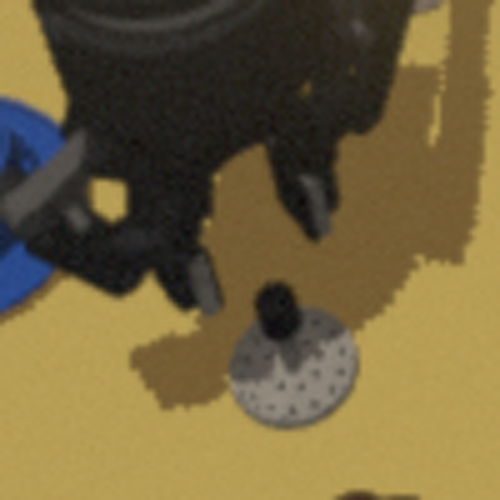

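>>> drive_tool(dp=[[-2, 20, 0], [0, 17, 0], [0, 5, 0], [0, 0, 0], [0, 0, 0]], turn=[[0, 0, 0], [0, 0, 0], [0, 0, 0], [0, 0, 0], [0, 0, 0]], hand=[0.4, 0.4, 0.4, 0.4, 0.4])

```text
time_s: 19.88
tool_pos: [0.6227, -0.2505, 0.1093]
eef_rot: [0.552, -0.552, 0.441, -0.442]
contact_force: [-0.6, 0.4, 0.8]
finger_gap: 0.394
```

>>> drive_tool(dp=[[0, 0, 0], [0, 0, 0], [0, 0, 0], [0, 0, 0], [0, 0, 0]], turn=[[0, 0, 0], [0, 0, 0], [0, 0, 0], [0, 0, 0], [0, 0, 0]], hand=[0.3, 0.2, 0.1, 0.0, 0.0], grip_force=20)

```text
time_s: 20.5
tool_pos: [0.6226, -0.2504, 0.1094]
eef_rot: [0.552, -0.552, 0.441, -0.442]
contact_force: [-0.5, -0.2, 1.3]
finger_gap: 0.146
```

Run:
```python
from h import *
go(.624,-.2513,.110)
for n in("scene","top"): cv2.imwrite(f"pics/{n}12.png",vision.capture(n))
S=cv2.imread("pics/scene12.png")[300:400,180:280]
cv2.imwrite("pics/a12.png",cv2.resize(S,None,fx=5,fy=5,interpolation=cv2.INTER_CUBIC))
```

```text
t 20.5 tcp [ 0.6226 -0.2504  0.1094] gap 0.146 dp [ 1.2 -0.6  1.2] q [-0.51  0.6   1.42 -0.    1.11  0.84] F [-0.5 -0.2  1.3]
```

View pics/a12.png

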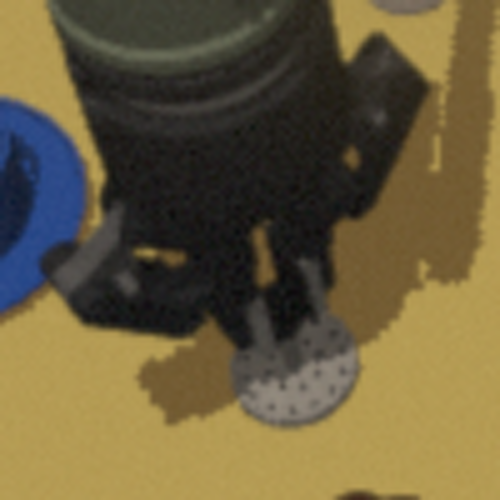

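>>> drive_tool(dp=[[0, -10, 0], [0, -35, 0], [0, -50, 0], [0, -50, 0], [0, -25, 0]], turn=[[0, 0, 0], [0, 0, 0], [0, 0, 0], [0, 0, 0], [0, 0, 0]], hand=[0, 0, 0, 0, 0])

```text
time_s: 21.22
tool_pos: [0.6232, -0.2506, 0.2834]
eef_rot: [0.553, -0.552, 0.44, -0.444]
contact_force: [-0.5, 0.5, -0.5]
finger_gap: 0.15
```

Run:
```python
from h import *
go(.367,.261,.26)
for n in("scene","top"): cv2.imwrite(f"pics/{n}13.png",vision.capture(n))
S=cv2.imread("pics/scene13.png")[240:360,170:290]
cv2.imwrite("pics/a13.png",cv2.resize(S,None,fx=5,fy=5,interpolation=cv2.INTER_CUBIC))
```

```text
t 21.23 tcp [ 0.6232 -0.2506  0.2834] gap 0.15 dp [-555.6   20.7 -137.4] q [-0.51  0.42  1.31  0.    1.41  0.84] F [-0.5  0.5 -0.5]
```

View pics/a13.png

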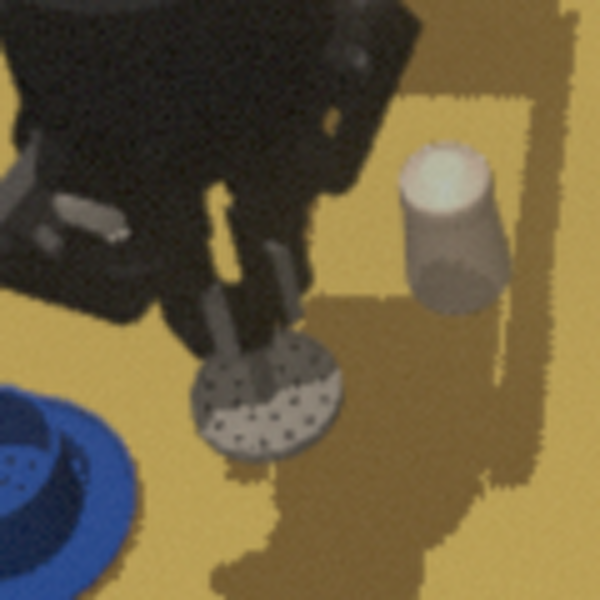

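>>> drive_tool(dp=[[-35, 0, -9], [-50, 0, -12], [-55, 0, -14], [-55, 0, -14], [-55, 0, -14]], turn=[[0, 0, 0], [0, 0, 0], [0, 0, 0], [0, 0, 0], [0, 0, 0]], hand=[0, 0, 0, 0, 0])

```text
time_s: 21.95
tool_pos: [0.5037, -0.0185, 0.2768]
eef_rot: [-0.552, 0.553, -0.443, 0.44]
contact_force: [0.8, -0.2, -0.9]
finger_gap: 0.146
```

>>> drive_tool(dp=[[-55, 0, -14], [-55, 0, -14], [-55, 0, -14], [-55, 0, -14], [-40, 0, -10]], turn=[[0, 0, 0], [0, 0, 0], [0, 0, 0], [0, 0, 0], [0, 0, 0]], hand=[0, 0, 0, 0, 0])

```text
time_s: 22.58
tool_pos: [0.3818, 0.2203, 0.2771]
eef_rot: [-0.552, 0.553, -0.442, 0.44]
contact_force: [0.8, 0.3, -0.4]
finger_gap: 0.15
```

>>> drive_tool(dp=[[-25, 0, -6], [0, 0, 0], [0, 0, 0]], turn=[[0, 0, 0], [0, 0, 0], [0, 0, 0]], hand=[0, 0, 0])

```text
time_s: 22.95
tool_pos: [0.3726, 0.2413, 0.2778]
eef_rot: [-0.552, 0.553, -0.442, 0.441]
contact_force: [0.4, -0.8, -1.7]
finger_gap: 0.149
```

Run:
```python
from h import *
go(.367,.261,.26)
print(onz("scene",223.4,319.2,.175),"tcp .6232 -.2506")
```

```text
t 22.95 tcp [0.3726 0.2413 0.2778] gap 0.149 dp [-20.5  17.8  -1.1] q [ 0.38 -0.05  1.88 -0.    1.32  1.73] F [ 0.4 -0.8 -1.7]
[ 0.62601676 -0.25126053  0.175     ] tcp .6232 -.2506
```

>>> drive_tool(dp=[[-20, 0, -2], [0, 10, 0], [0, 8, 0], [0, 0, 0], [0, 0, 0]], turn=[[0, 0, 0], [0, 0, 0], [0, 0, 0], [0, 0, 0], [0, 0, 0]], hand=[0, 0, 0, 0, 0])

```text
time_s: 23.58
tool_pos: [0.3668, 0.2606, 0.2608]
eef_rot: [-0.552, 0.552, -0.442, 0.442]
contact_force: [-0.7, -0.5, -1.0]
finger_gap: 0.149
```

Run:
```python
from h import *
go(.366,.2607,.2)
for n in("scene","top"): cv2.imwrite(f"pics/{n}14.png",vision.capture(n))
I=cv2.imread("pics/top14.png")[260:380,60:180];S=cv2.imread("pics/scene14.png")[80:200,350:470]
cv2.imwrite("pics/a14.png",cv2.resize(S,None,fx=5,fy=5,interpolation=cv2.INTER_CUBIC))
cv2.imwrite("pics/a14t.png",cv2.resize(I,None,fx=3,fy=3,interpolation=cv2.INTER_CUBIC))
```

```text
t 23.57 tcp [0.3668 0.2606 0.2608] gap 0.149 dp [-0.3 60.8 -0.7] q [ 0.43 -0.02  1.88 -0.    1.28  1.77] F [-0.7 -0.5 -1. ]
```

View pics/a14.png

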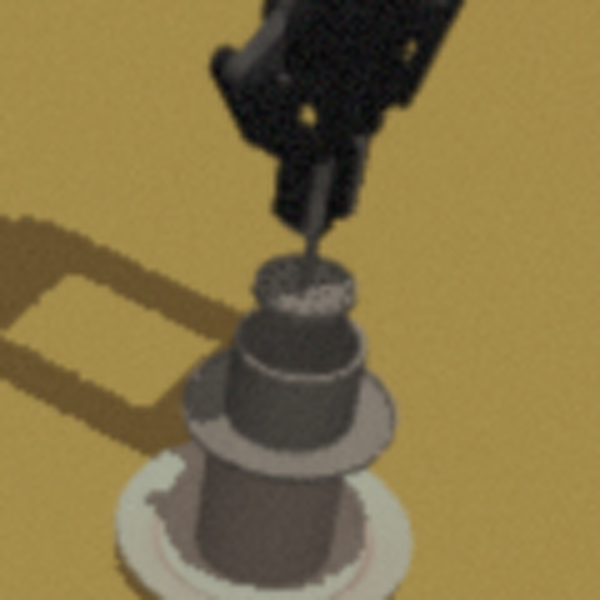

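View pics/a14t.png

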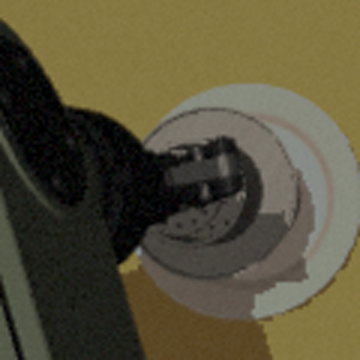

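Run:
```python
from h import *
print(onz("scene",410.9,137.2,.1524))
c=circ("scene",(.3694,.2607),.1524,.022);print((c.min(0)-[350,80])*5,(c.max(0)-[350,80])*5)
```

```text
[0.36720085 0.26198058 0.1524    ]
[252.98174276 258.56738267] [357.13497957 321.5493623 ]
```

>>> drive_tool(dp=[[0, 10, 1], [0, 10, 0], [0, 10, 0], [0, 10, 0], [0, 8, 0]], turn=[[0, 0, 0], [0, 0, 0], [0, 0, 0], [0, 0, 0], [0, 0, 0]], hand=[0, 0, 0, 0, 0])

```text
time_s: 24.3
tool_pos: [0.3673, 0.2612, 0.2119]
eef_rot: [-0.552, 0.553, -0.442, 0.441]
contact_force: [1.3, -0.1, 0.3]
finger_gap: 0.151
```

>>> drive_tool(dp=[[0, 5, 0], [0, 3, 0], [0, 0, 0]], turn=[[0, 0, 0], [0, 0, 0], [0, 0, 0]], hand=[0, 0, 0])

```text
time_s: 24.68
tool_pos: [0.3675, 0.2613, 0.2048]
eef_rot: [-0.552, 0.552, -0.442, 0.442]
contact_force: [0.3, 0.9, -0.3]
finger_gap: 0.146
```

Run:
```python
from h import *
go(.367,.2607,.1995)
for n in("scene",): cv2.imwrite(f"pics/{n}15.png",vision.capture(n))
S=cv2.imread("pics/scene15.png")[80:200,350:470]
cv2.imwrite("pics/a15.png",cv2.resize(S,None,fx=5,fy=5,interpolation=cv2.INTER_CUBIC))
```

```text
t 24.68 tcp [0.3675 0.2613 0.2048] gap 0.146 dp [ 0.4  5.3 -0.6] q [ 0.43  0.05  1.94 -0.    1.15  1.77] F [ 0.3  0.9 -0.3]
```

View pics/a15.png

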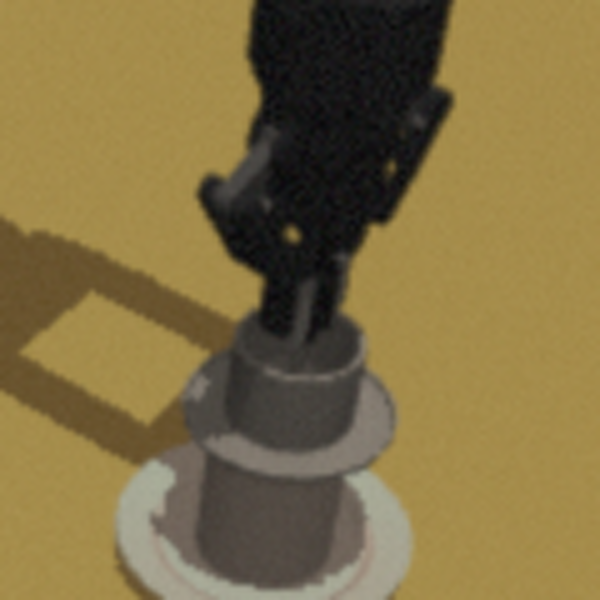

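Inside without contact; finish the descent.

>>> drive_tool(dp=[[0, 2, 0], [0, 2, 0], [0, 1, 0], [0, 0, 0]], turn=[[0, 0, 0], [0, 0, 0], [0, 0, 0], [0, 0, 0]], hand=[0, 0, 0, 0])

```text
time_s: 25.22
tool_pos: [0.3675, 0.2612, 0.1998]
eef_rot: [-0.552, 0.552, -0.442, 0.442]
contact_force: [-0.6, -0.4, -0.7]
finger_gap: 0.148
```

>>> drive_tool(dp=[[0, 0.5, 0], [0, 0.5, 0], [0, 0, 0]], turn=[[0, 0, 0], [0, 0, 0], [0, 0, 0]], hand=[0, 0, 0])

```text
time_s: 25.6
tool_pos: [0.3677, 0.2613, 0.1993]
eef_rot: [0.552, -0.552, 0.441, -0.442]
contact_force: [-0.7, -1.2, 3.6]
finger_gap: 0.152
```

>>> drive_tool(dp=[[0, 0, 0], [0, 0, 0], [0, -4, 0], [0, -20, 0], [0, -30, 0]], turn=[[0, 0, 0], [0, 0, 0], [0, 0, 0], [0, 0, 0], [0, 0, 0]], hand=[0.22, 0.26, 0.3, 0.4, 0.4])

```text
time_s: 26.22
tool_pos: [0.3668, 0.2609, 0.2527]
eef_rot: [-0.551, 0.553, -0.442, 0.441]
contact_force: [-0.0, 0.4, 0.3]
finger_gap: 0.398
```

>>> drive_tool(dp=[[0, -30, 0], [30, 0, 0], [55, 0, 5], [55, 0, 5], [55, 0, 5]], turn=[[0, 0, 0], [0, 0, 0], [0, 0, 0], [0, 0, 0], [0, 0, 0]], hand=[0.4, 0.4, 0.4, 0.4, 0.4])

```text
time_s: 26.85
tool_pos: [0.4254, 0.0728, 0.2834]
eef_rot: [0.553, -0.552, 0.441, -0.442]
contact_force: [0.3, -0.4, 1.0]
finger_gap: 0.4
```

Run:
```python
from h import *
go(.3935,-.2665,.17)
for n in("scene","top"): cv2.imwrite(f"pics/{n}16.png",vision.capture(n))
I=cv2.imread("pics/top16.png")[260:380,60:180];S=cv2.imread("pics/scene16.png")[80:200,350:470]
cv2.imwrite("pics/a16.png",cv2.resize(np.hstack([I,S]),None,fx=3.3,fy=3.3,interpolation=cv2.INTER_CUBIC))
```

```text
t 26.85 tcp [0.4254 0.0728 0.2834] gap 0.4 dp [ 323.9  113.3 -106.1] q [-0.03 -0.09  1.9   0.    1.33  1.32] F [ 0.3 -0.4  1. ]
```

View pics/a16.png

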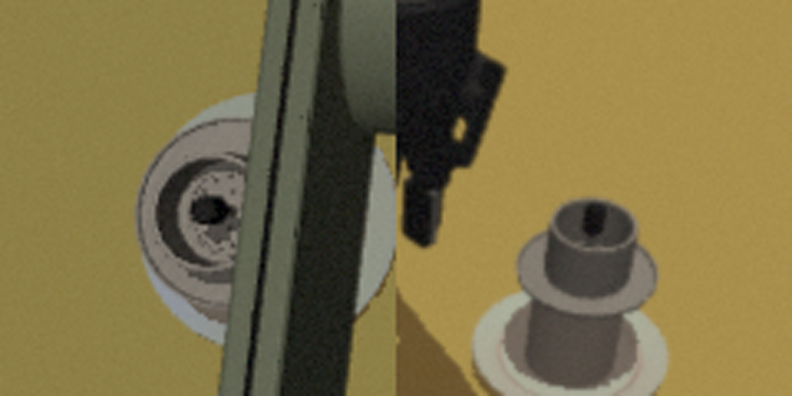

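>>> drive_tool(dp=[[55, 0, -17], [55, 0, -18], [55, 0, -18], [55, 0, -18], [45, 0, -15]], turn=[[0, 0, 0], [0, 0, 0], [0, 0, 0], [0, 0, 0], [0, 0, 0]], hand=[0.45, 0.45, 0.45, 0.45, 0.45])

```text
time_s: 27.58
tool_pos: [0.3993, -0.2046, 0.2833]
eef_rot: [0.552, -0.552, 0.441, -0.442]
contact_force: [-0.2, -0.3, 0.2]
finger_gap: 0.453
```

>>> drive_tool(dp=[[35, 0, -10], [0, 40, 0], [0, 40, 0], [0, 20, 0], [0, 0, 0]], turn=[[0, 0, 0], [0, 0, 0], [0, 0, 0], [0, 0, 0], [0, 0, 0]], hand=[0.45, 0.45, 0.45, 0.45, 0.45])

```text
time_s: 28.2
tool_pos: [0.3966, -0.2379, 0.1812]
eef_rot: [0.553, -0.552, 0.443, -0.44]
contact_force: [0.1, 0.5, -0.8]
finger_gap: 0.45
```

Run:
```python
from h import *
go(.3935,-.2665,.111)
for n in("scene","top"): cv2.imwrite(f"pics/{n}17.png",vision.capture(n))
S=cv2.imread("pics/scene17.png")[190:310,130:250];I=cv2.imread("pics/top17.png")[260:380,60:180]
cv2.imwrite("pics/a17.png",cv2.resize(np.hstack([I,S]),None,fx=3.3,fy=3.3,interpolation=cv2.INTER_CUBIC))
```

```text
t 28.2 tcp [ 0.3966 -0.2379  0.1812] gap 0.45 dp [27.5 70.1 -9.1] q [-0.73  0.12  1.92  0.    1.11  0.62] F [ 0.1  0.5 -0.8]
```

View pics/a17.png

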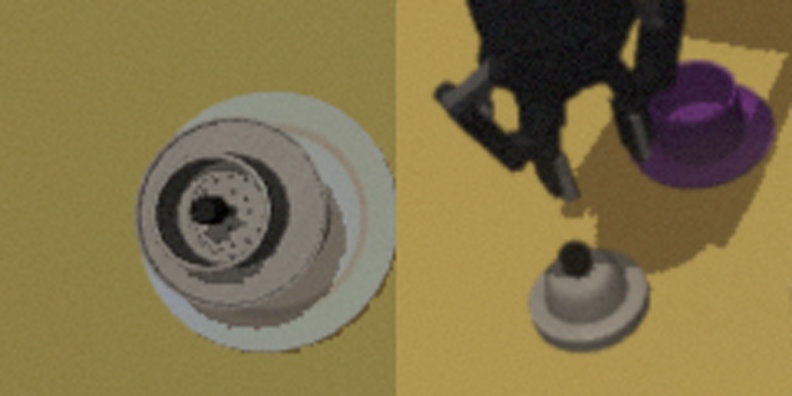

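>>> drive_tool(dp=[[27, 0, -9], [0, 15, 0], [0, 15, 0], [0, 0, 0], [0, 0, 0]], turn=[[0, 0, 0], [0, 0, 0], [0, 0, 0], [0, 0, 0], [0, 0, 0]], hand=[0.45, 0.45, 0.45, 0.45, 0.45])

```text
time_s: 28.92
tool_pos: [0.3945, -0.2672, 0.1527]
eef_rot: [0.552, -0.552, 0.442, -0.441]
contact_force: [0.3, 0.9, -0.0]
finger_gap: 0.451
```

Run:
```python
from h import *
go(.3935,-.2665,.111)
for n in("scene","top"): cv2.imwrite(f"pics/{n}18.png",vision.capture(n))
S=cv2.imread("pics/scene18.png")[190:310,130:250]
cv2.imwrite("pics/a18.png",cv2.resize(S,None,fx=4,fy=4,interpolation=cv2.INTER_CUBIC))
print(onz("top",124.4,324.1,.127),onz("top",123.3,323.6,.132), onz("top",209/3.3+60,210/3.3+260,.132),onz("top",213/3.3+60,211/3.3+260,.127))
```

```text
t 28.93 tcp [ 0.3945 -0.2672  0.1527] gap 0.451 dp [-0.9 41.7 -0.9] q [-0.78  0.19  1.91  0.    1.04  0.57] F [ 0.3  0.9 -0. ]
[0.36697147 0.26066    0.127     ] [0.36775571 0.26102439 0.132     ] [0.36769827 0.2609704  0.132     ] [0.36722275 0.26043812 0.127     ]
```

View pics/a18.png

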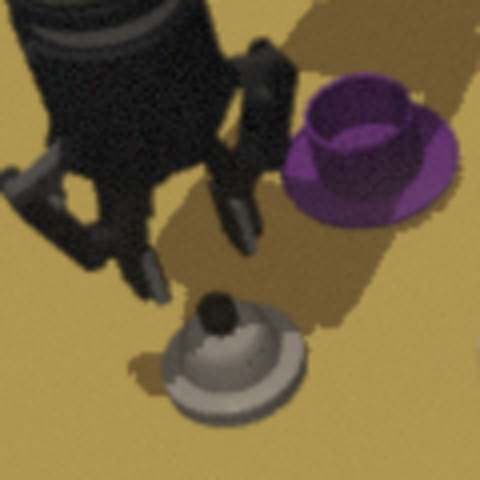

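>>> drive_tool(dp=[[-1, 20, -1], [0, 16, 0], [0, 5, 0], [0, 0, 0], [0, 0, 0]], turn=[[0, 0, 0], [0, 0, 0], [0, 0, 0], [0, 0, 0], [0, 0, 0]], hand=[0.45, 0.45, 0.45, 0.45, 0.45])

```text
time_s: 29.65
tool_pos: [0.3938, -0.2674, 0.1124]
eef_rot: [-0.552, 0.552, -0.441, 0.442]
contact_force: [0.6, 0.1, -0.4]
finger_gap: 0.449
```

>>> drive_tool(dp=[[0, 0, 0], [0, 0, 0], [0, 0, 0], [0, 0, 0], [0, 0, 0]], turn=[[0, 0, 0], [0, 0, 0], [0, 0, 0], [0, 0, 0], [0, 0, 0]], hand=[0.35, 0.25, 0.15, 0.0, 0.0], grip_force=25)

```text
time_s: 30.28
tool_pos: [0.3935, -0.2672, 0.1123]
eef_rot: [-0.552, 0.552, -0.441, 0.442]
contact_force: [-0.9, 0.6, 5.3]
finger_gap: 0.193
```

Run:
```python
from h import *
go(.3935,-.2665,.111)
for n in("scene","top"): cv2.imwrite(f"pics/{n}19.png",vision.capture(n))
S=cv2.imread("pics/scene19.png")[210:310,130:250]
cv2.imwrite("pics/a19.png",cv2.resize(S,None,fx=4,fy=4,interpolation=cv2.INTER_CUBIC))
```

```text
t 30.27 tcp [ 0.3935 -0.2672  0.1123] gap 0.193 dp [-0.7  1.3  0.1] q [-0.78  0.26  1.93  0.    0.95  0.57] F [-0.9  0.6  5.3]
```

View pics/a19.png

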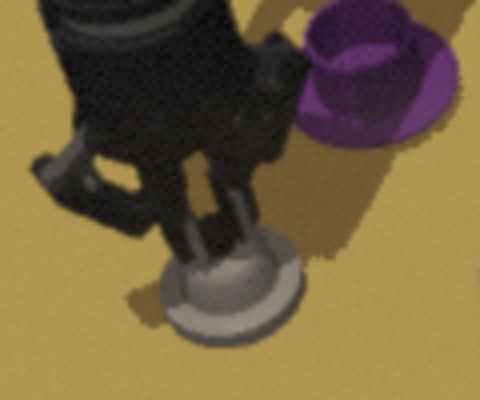

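>>> drive_tool(dp=[[0, -10, 0], [0, -35, 0], [0, -50, 0], [0, -50, 0], [0, -45, 0]], turn=[[0, 0, 0], [0, 0, 0], [0, 0, 0], [0, 0, 0], [0, 0, 0]], hand=[0, 0, 0, 0, 0])

```text
time_s: 31.0
tool_pos: [0.3931, -0.2668, 0.3038]
eef_rot: [-0.552, 0.552, -0.441, 0.442]
contact_force: [0.1, -0.4, -1.1]
finger_gap: 0.192
```

Run:
```python
from h import *
go(.367,.261,.29)
```

```text
t 31.0 tcp [ 0.3931 -0.2668  0.3038] gap 0.192 dp [-520.7   13.4   90.6] q [-0.78 -0.01  1.78 -0.    1.37  0.57] F [ 0.1 -0.4 -1.1]
```

>>> drive_tool(dp=[[-35, 0, 6], [-52, 0, 9], [-55, 0, 10], [-55, 0, 10], [-55, 0, 10]], turn=[[0, 0, 0], [0, 0, 0], [0, 0, 0], [0, 0, 0], [0, 0, 0]], hand=[0, 0, 0, 0, 0])

```text
time_s: 31.62
tool_pos: [0.3811, -0.0096, 0.3019]
eef_rot: [0.552, -0.552, 0.442, -0.442]
contact_force: [0.4, 0.4, -0.2]
finger_gap: 0.197
```

>>> drive_tool(dp=[[-55, 0, 10], [-55, 0, 10], [-55, 0, 10], [-50, 0, 9], [-30, 0, 5]], turn=[[0, 0, 0], [0, 0, 0], [0, 0, 0], [0, 0, 0], [0, 0, 0]], hand=[0, 0, 0, 0, 0])

```text
time_s: 32.25
tool_pos: [0.37, 0.2395, 0.3018]
eef_rot: [0.553, -0.553, 0.441, -0.441]
contact_force: [0.2, -0.3, -0.6]
finger_gap: 0.195
```

>>> drive_tool(dp=[[-10, 0, 0], [0, 0, 0], [0, 0, 0]], turn=[[0, 0, 0], [0, 0, 0], [0, 0, 0]], hand=[0, 0, 0])

```text
time_s: 32.62
tool_pos: [0.3687, 0.2461, 0.3018]
eef_rot: [-0.552, 0.552, -0.442, 0.442]
contact_force: [-0.1, 0.6, -1.0]
finger_gap: 0.193
```

Run:
```python
from h import *
go(.367,.2607,.26)
```

```text
t 32.62 tcp [0.3687 0.2461 0.3018] gap 0.193 dp [-14.6  41.8   1.5] q [ 0.39 -0.08  1.85 -0.    1.37  1.74] F [-0.1  0.6 -1. ]
```

>>> drive_tool(dp=[[-14, 10, 1], [0, 20, 0], [0, 12, 0], [0, 0, 0], [0, 0, 0]], turn=[[0, 0, 0], [0, 0, 0], [0, 0, 0], [0, 0, 0], [0, 0, 0]], hand=[0, 0, 0, 0, 0])

```text
time_s: 33.25
tool_pos: [0.3669, 0.2611, 0.2603]
eef_rot: [0.552, -0.552, 0.442, -0.442]
contact_force: [0.8, 0.4, -0.8]
finger_gap: 0.194
```

Run:
```python
from h import *
go(.367,.2607,.2293)
z=r.sense()['tool_pos'][2]-.1123
for n in("scene","top"): cv2.imwrite(f"pics/{n}20.png",vision.capture(n))
S=cv2.imread("pics/scene20.png")[70:190,350:470]
I=cv2.imread("pics/top20.png")[260:380,60:180]
cv2.imwrite("pics/a20.png",cv2.resize(S,None,fx=5,fy=5,interpolation=cv2.INTER_CUBIC))
cv2.imwrite("pics/a20t.png",cv2.resize(I,None,fx=5,fy=5,interpolation=cv2.INTER_CUBIC))
for c in((.3694,.2607),):
  for zz in(z,z+.01):
    a=(circ("scene",c,zz,.035)-[350,70])*5; print(a.min(0).round(1),a.max(0).round(1))
a=(circ("top",(.367,.2607),z+.01,.035)-[60,260])*5; print(a.min(0).round(1),a.max(0).round(1))
```

```text
t 33.25 tcp [0.3669 0.2611 0.2603] gap 0.194 dp [ 0.5 31.  -0. ] q [ 0.43 -0.02  1.88  0.    1.28  1.78] F [ 0.8  0.4 -0.8]
[221.2 299.1] [386.4 399.4]
[223.8 279.8] [390.2 379.9]
[179.  206.2] [408.3 435.5]
```

View pics/a20.png

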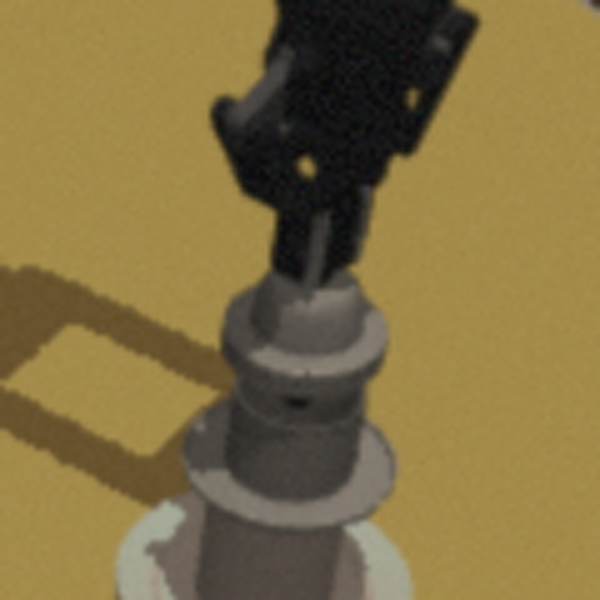

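View pics/a20t.png

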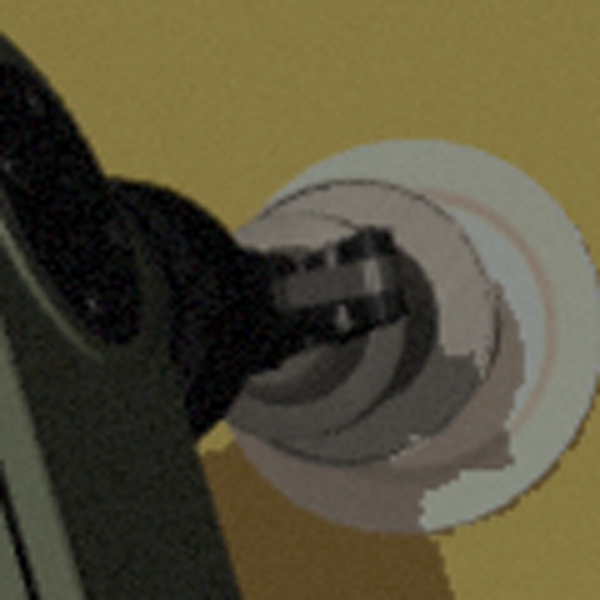

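Run:
```python
from h import *
k=8
S=cv2.imread("pics/scene20.png")
def dr(I,n,ox,oy,L):
    J=cv2.resize(I[oy:oy+75,ox:ox+50 if n=="scene" else ox+75],None,fx=k,fy=k,interpolation=cv2.INTER_CUBIC)
    J=cv2.convertScaleAbs(J,alpha=1.6)
    for c,z,rad,col in L:
        a=(circ(n,c,z,rad)-[ox-.5,oy-.5])*k; cv2.polylines(J,[a.astype(np.int32)],True,col,1)
    return J
z=.2603-.1123
A=dr(S,"scene",385,115,[((.3694,.2607),.127,.029,(0,255,0)),((.3694,.2607),z,.035,(0,0,255)),((.3694,.2607),z+.010,.035,(255,0,0)),((.3694,.2607),.0895,.048,(0,255,255))])
cv2.imwrite("pics/z20.png",A)
```

```text
(no output)
```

View pics/z20.png

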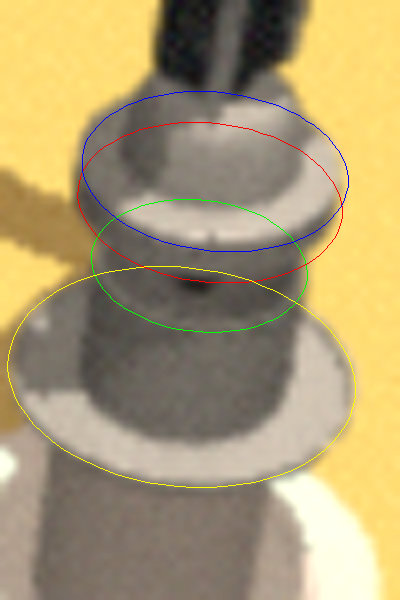

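>>> drive_tool(dp=[[0, 8, 1], [0, 8, 0], [0, 4, 0], [0, 2, 0], [0, 0, 0]], turn=[[0, 0, 0], [0, 0, 0], [0, 0, 0], [0, 0, 0], [0, 0, 0]], hand=[0, 0, 0, 0, 0])

```text
time_s: 33.98
tool_pos: [0.3675, 0.2612, 0.2377]
eef_rot: [-0.552, 0.552, -0.442, 0.442]
contact_force: [0.4, -0.2, -0.3]
finger_gap: 0.193
```

>>> drive_tool(dp=[[0, 1.5, 0], [0, 1.5, 0], [0, 0, 0]], turn=[[0, 0, 0], [0, 0, 0], [0, 0, 0]], hand=[0, 0, 0])

```text
time_s: 34.35
tool_pos: [0.3675, 0.2612, 0.2348]
eef_rot: [-0.552, 0.552, -0.442, 0.442]
contact_force: [-0.9, -0.9, -1.1]
finger_gap: 0.194
```

Run:
```python
from h import *
go(.367,.2607,.2293)
for n in("scene",): cv2.imwrite(f"pics/{n}21.png",vision.capture(n))
S=cv2.imread("pics/scene21.png")[70:190,350:470]
cv2.imwrite("pics/a21.png",cv2.convertScaleAbs(cv2.resize(S,None,fx=5,fy=5,interpolation=cv2.INTER_CUBIC),alpha=1.5))
```

```text
t 34.35 tcp [0.3675 0.2612 0.2348] gap 0.194 dp [ 0.4  5.5 -0.6] q [0.43 0.01 1.91 0.   1.22 1.77] F [-0.9 -0.9 -1.1]
```

View pics/a21.png

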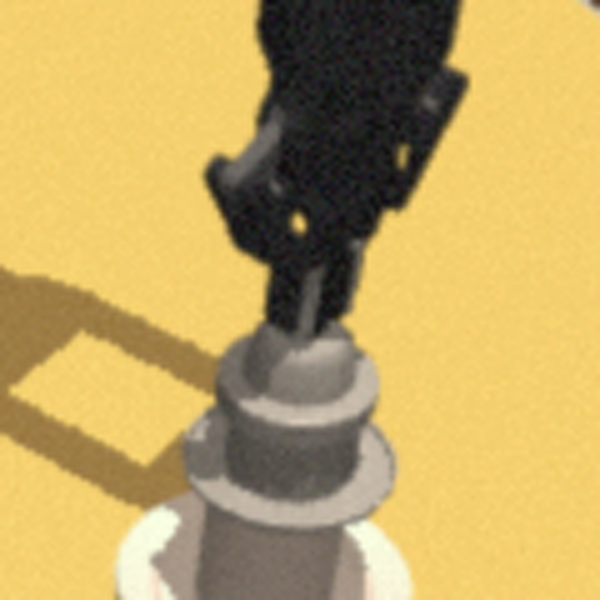

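>>> drive_tool(dp=[[0, 2, 0], [0, 2, 0], [0, 0.5, 0], [0, 0, 0]], turn=[[0, 0, 0], [0, 0, 0], [0, 0, 0], [0, 0, 0]], hand=[0, 0, 0, 0])

```text
time_s: 34.9
tool_pos: [0.3675, 0.2612, 0.2303]
eef_rot: [-0.552, 0.552, -0.442, 0.442]
contact_force: [-0.0, -0.7, -1.1]
finger_gap: 0.196
```

>>> drive_tool(dp=[[0, 1, 0], [0, 0, 0], [0, 0, 0]], turn=[[0, 0, 0], [0, 0, 0], [0, 0, 0]], hand=[0, 0, 0])

```text
time_s: 35.28
tool_pos: [0.3675, 0.2612, 0.2294]
eef_rot: [0.552, -0.552, 0.442, -0.442]
contact_force: [-0.9, 0.1, -0.2]
finger_gap: 0.197
```

>>> drive_tool(dp=[[0, 0.7, 0], [0, 0, 0], [0, 0, 0]], turn=[[0, 0, 0], [0, 0, 0], [0, 0, 0]], hand=[0, 0, 0])

```text
time_s: 35.65
tool_pos: [0.3678, 0.2614, 0.2293]
eef_rot: [0.553, -0.552, 0.441, -0.442]
contact_force: [-2.5, -0.3, 4.8]
finger_gap: 0.193
```

Seated with 5 N; release and withdraw.

>>> drive_tool(dp=[[0, 0, 0], [0, 0, 0], [0, 0, 0], [0, -10, 0], [0, -30, 0]], turn=[[0, 0, 0], [0, 0, 0], [0, 0, 0], [0, 0, 0], [0, 0, 0]], hand=[0.28, 0.4, 0.45, 0.45, 0.45])

```text
time_s: 36.28
tool_pos: [0.3665, 0.2607, 0.2679]
eef_rot: [-0.551, 0.554, -0.442, 0.441]
contact_force: [0.5, -0.3, 0.1]
finger_gap: 0.448
```

>>> drive_tool(dp=[[0, -40, 0], [40, 0, 0], [55, 0, 10], [55, 0, 10], [55, 0, 10]], turn=[[0, 0, 0], [0, 0, 0], [0, 0, 0], [0, 0, 0], [0, 0, 0]], hand=[0.45, 0.45, 0.45, 0.45, 0.45])

```text
time_s: 36.9
tool_pos: [0.4425, 0.0663, 0.3097]
eef_rot: [0.553, -0.552, 0.441, -0.442]
contact_force: [0.9, 0.4, -0.1]
finger_gap: 0.448
```

>>> drive_tool(dp=[[55, 0, 0], [55, 0, 0], [0, 0, 0], [0, 0, 0]], turn=[[0, 0, 0], [0, 0, 0], [0, 0, 0], [0, 0, 0]], hand=[0.45, 0.45, 0.45, 0.45])

```text
time_s: 37.4
tool_pos: [0.466, -0.0393, 0.309]
eef_rot: [0.552, -0.552, 0.442, -0.442]
contact_force: [-0.4, -0.7, -0.6]
finger_gap: 0.45
```

Run:
```python
from h import *
go(.367,.2607,.2293)
for n in("scene","top"): cv2.imwrite(f"pics/{n}22.png",vision.capture(n))
S=cv2.imread("pics/scene22.png");I=cv2.imread("pics/top22.png")
cv2.imwrite("pics/a22.png",np.hstack([cv2.resize(I[260:380,60:180],None,fx=3.3,fy=3.3,interpolation=cv2.INTER_CUBIC),cv2.resize(S[90:210,350:470],None,fx=3.3,fy=3.3,interpolation=cv2.INTER_CUBIC)]))
```

```text
t 37.4 tcp [ 0.466  -0.0393  0.309 ] gap 0.45 dp [-314.4   79.8  -30.8] q [-0.27 -0.03  1.79  0.    1.38  1.08] F [-0.4 -0.7 -0.6]
```

View pics/a22.png

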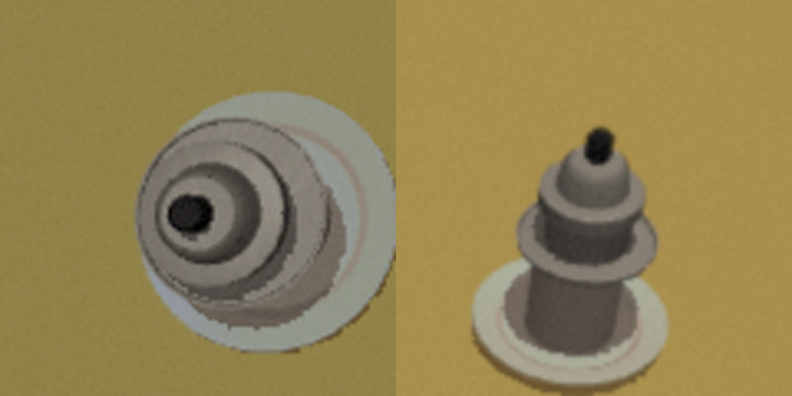

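View pics/top22.png

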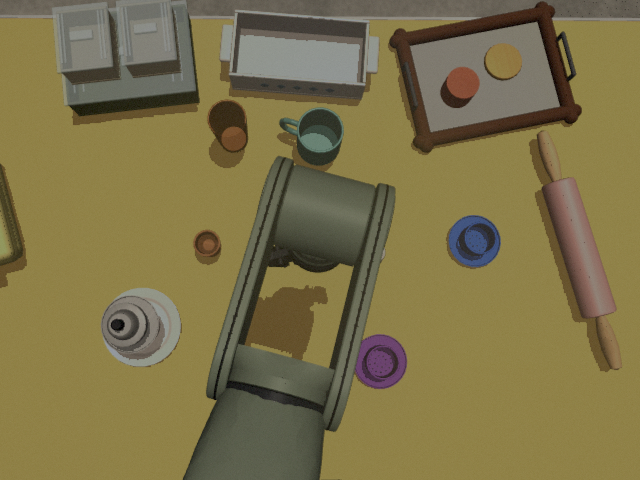

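Run:
```python
from h import *
print(onz("top",117.6,324.8,.1665),onz("scene",(599-396)/3.3+350,145/3.3+90,.1615))
print(r.sense()['qd'].round(3)); print(r.job_done())
```

```text
[0.36588759 0.25997952 0.1665    ] [0.36806934 0.26146091 0.1615    ]
[ 0.012 -0.002  0.003 -0.002 -0.004 -0.001]
the job is handed in; nothing more can be done
None
```

I built the coffee maker on the saucer in the order you gave: cup, steel dripper, press, lid. I then handed the job in at about 37 s; no verdict came back. Each part was lowered until the wrist felt light contact (about 4 to 10 N) before I let go.

- **Final check:** The last pictures show all four parts stacked level, with the arm well clear. The lid knob measures (0.366, 0.260) from the top camera and (0.368, 0.261) from the scene camera. That is within about 2 mm of the dripper axis at (0.367, 0.2605) and 3 to 4 mm of the saucer centre.
- **Other objects:** The mug, tumbler and egg cup stand where they were in the last top view. The arm partly hides the salt shaker there, so I did not check its final position in that view. It stood normally when I lifted the press, and no later move passed near it low down.
- **Disagreement:** The scene camera reads about 2 mm further forward than the top one, and up to 6 mm at the cup's rim. I averaged the two or compared parts within one camera. While the lid was held over the dripper, the scene camera showed it aligned and the top camera showed it about 1.4 mm off. I shifted it 1 mm and it went on without rubbing.

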